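# Bring down the burned-in uplighters from the locked test lift

## Robot

A 6-joint arm with a two-finger parallel gripper is mounted at the origin on the work surface. World frame = base frame: x ahead of the robot, y to its left, z up, the work surface at z = 0. Lengths are in m, angles in degrees, forces in N, time in s.
With the tool pointing down it reaches from about 0.4 to 0.825 m from the base axis. Payload 7 kg.
Tool frame: the origin (TCP) lies midway between the tips of the shut fingers; the grasp point (between the pads) lies r.grasp_offset behind it (r.grasp_offset is the distance from the TCP to the grasp point, in m); x points along the fingers, z is the direction in which the jaws open and shut, and the axes are right-handed (so a half turn about x gives the same grasp; the last joint's range is limited). The gripper opens to 88 mm and grips with 3 to 60 N. Pads are 19 mm wide; open, the fingers measure 130 mm over their backs; the gripper's body (78 mm by 193 mm) begins 47 mm behind the grasp point.
Start: joints at [91.622, 20.546, 0.682, 0, -70.136, -16.507], TCP at [0.173, 0.652, 0.227] pointing down, gripper open.
Joint ranges: [-176.03, 176.03], [-82.01, 121.73], [-58.28, 71.71], [-173.87, 95.51], [-174.79, -0.11], [-173.66, 173.66]. Speed limits (degrees/s): [136.94, 136.94, 172.46, 180, 180, 180].

## Interface

Orientations are given as [roll, pitch, yaw] about the fixed x, y, z axes, in that order (R = Rz(yaw) Ry(pitch) Rx(roll)).
In Python, from plant import readout, vision, close_job, r gives the robot as it stands.
- The arm moves only by the shell command python3 -m handwheel 'ROWS' [OPENING] [FORCE]. ROWS is JSON, a list that holds one entry, the list of rows, each a list of 4 numbers: the shift along the world's x, y, z in units of 40 mm (1.0 is 40 mm), then the turn about the world's z in units of 5 degrees (1.0 is 5 degrees). In form: [[[tx, ty, tz, roll], ...]]. A call has 1 to 8 rows; each row shifts and turns the pose as measured when the row begins; what a row does not reach is not made up. A row lasts 1/10 s, in which the tool goes at most 50 mm and 8.59 degrees, less where a joint would pass 70% of its speed; a pose out of reach is approached as far as the arm can. A call is refused whole if a number of a shift passes 1 or a number of a turn 1, either way. A call with a gripper value outside its range is refused whole. OPENING is the finger opening in mm, from 0 to 87.6, set as the call begins (- or left out, the last holds). The fingers move at their own pace and stop on an object; FORCE is the grip in N (left out, the last holds). Time passes only in rows, so rows that do not move let the fingers close. It gives the time, the measured TCP pose, the force and the opening at its end, in the units of the state.
- readout.get_state(): the state, without advancing time (a new reading comes with each control period).
- vision.capture(name): name is "scene" or "top"; returns the picture (420x560x3 uint8, blue, green, red); there is no depth.
- vision.get_calibration(name): a dict with "intrinsics" (3x3 intrinsics, pixels), "dist" ([k1, k2, p1, p2, k3] as OpenCV has them; the pictures are not rectified), "pose" (4x4, takes a point from camera to world coordinates). Camera axes: x right, y up, looking along -z (the intrinsics and any distortion apply to the point x, -y, -z); pixel columns grow to the right and rows downward; lengths in m; the calibration is good to about 2 mm. A picture is of the moment at which its call begins. get_calibration takes no time and is no camera call.
- close_job(): hands the job in, once; it reports no verdict.
The state is a dict: "time_s": time; "joints": joint angles; "qd": joint speeds; "joint_torque": joint torques, N m; "tcp_pos": TCP position; "eef_rot": TCP orientation; "contact_force": force on the tool from outside, world axes, zero at the start; "moment": the same for the moment, N m; "gripper_width": finger opening in m.
Only numpy, scipy, OpenCV 4.12 (cv2) and the standard library are available. Lean on these libraries where they do the work, as an engineer would, in place of code of your own. Each camera call takes 0.05 s, during which the arm holds its last target.

## Task

The burn-in is over: dial the combination of the lift's lock (clockwise to 21, then counter-clockwise to 3, then clockwise to 12) and draw its bolt, throw the ratchet pawl back clear of the ratchet, and crank the lift backward (counter-clockwise) all the way down with the uplighters still on it. Then stand every uplighter upright in the blue tote, and leave the lift down with the pawl dropped back into the ratchet. Do not knock the other things on the bench about.

Things in the scene. Friction and masses are not known exactly. Their poses are not given: they have to be found in the camera images.
- lock (a point): The lock: a dark steel box 100 x 100 mm, top 106 mm above the bench, front right on the test lift, with the dial on top. This point, fixed to the lift, is on the upright dial axis in the middle of the dial's round steel knob (48 mm diameter, 112 to 154 mm above the bench; point 136). Axes: x = the lift's forward direction (away from the robot, within 0.15 rad), y to its left, z up.
- dial_index (a point): White index mark on top of the lock box, just outside the dial's black flange (82 mm diameter, 40 white marks), 46 mm from the dial axis along x of lock. The zero mark of the dial is a solid white wedge, and a white bar on top of the knob points to it; the marks at 10, 20, 30 are long, the 5s middling. Going counter-clockwise round the flange from zero the numbers rise.
- dial (a joint): Dial angle, rad, growing CLOCKWISE seen from above, not wrapped, no stops. Numbers 0 to 39, 0.157 rad each: number at the index = angle / 0.157 modulo 40. Starts within +-0.9. Friction 0.05 N m. Stop within one mark of each number, then turn the stated way straight to the next (under a turn each); after a mistake begin again: counter-clockwise to 30, then clockwise to 21 and so on.
- bolt_knob (a point): Upright round steel knob of the lock's bolt, 20 mm diameter, from 101 to 141 mm above the bench; this point on its axis at 122 mm. It stands on the bolt, a 10 x 10 mm bar that runs through the lock box along x of lock, 77 mm from the dial axis on the robot's side.
- bolt (a joint): How far the bolt is drawn, m: 0 = home, its far end lying across the pawl and holding it down; 0.025 = fully drawn towards the robot (along -x of lock), pawl free. Friction 2 N; stays where it is left. Blocked near 0 until the combination is dialled; when drawn, the dial is held.
- pawl_knob (a point): Black knob of the drop pawl's upright lever: a cylinder 22 mm diameter, 18 mm long, axis along x of lock; this point at its centre. Pawl in the ratchet: 62 mm above and 8 mm left of the hinge (145 mm above the bench). Pinch it from above with fingers closing along x of lock; it can turn between them.
- pawl_hinge (a point): The pawl's hinge, fixed to the lift, 83 mm above the bench, its axis along x of lock. The pawl's arm points from it to the left (+y) and its nose drops between the teeth of the ratchet, 50 mm from the hinge.
- pawl (a joint): Pawl angle, rad: 0 = dropped in the ratchet (up to 0.2 if the nose is on a tooth); grows as it is lifted and thrown to the right (-y), its knob on a circle of 62 mm radius about the hinge; 1.3 = right back on its stop, where its weight keeps it (let go below about 0.5 it falls into the ratchet, above to the stop). In the ratchet it blocks the crank from turning backward.
- crank_axis (a point): Point on the upright axis of the crank, fixed to the lift, 130 mm above the bench. Beneath is a steel ratchet disc, 112 mm diameter, eight saw teeth on its upper face, on a grey gear case 65 mm high.
- crank_knob (a point): Middle of the crank's upright black grip: a cylinder 22 mm diameter, 103 to 153 mm above the bench (this point 130 mm), 52 mm from the crank axis. It spins freely on the crank, so fingers can hold it without turning.
- winch (a joint): Crank angle, rad, growing COUNTER-CLOCKWISE seen from above (backward, lift going down): 0 = lift up, 12.57 (two full turns) = fully down at its stop. Friction (0.6 N m) holds it where it is left; under 20 N at the grip.
- lift (a joint): How far the lift's shelf has come down, m: 0 = up, 0.15 = fully down.
- shelf (a point): Centre of the top face of the lift's aluminium shelf (220 x 220 mm, rim 12 mm high and 4 mm thick all round), left of the column; 200 mm above the bench when up, 50 mm when fully down. Up to four uplighters stand on it, about 100 mm apart.
- lamp0_mid (a point): A battery uplighter, 0.3-0.6 kg, may be absent: black drum 78 dia, 66 high, amber lenses on top, with a steel bail handle: two uprights 89 apart and a level bar 94 long (along y), 20 wide (along x), 8 thick, its top 120 above the underside (mm). This point is on the drum's axis 60 mm above the underside, so mid-bar is 56 mm above it. z up when standing. Lift it by the bar, fingers closing along x.
- lamp1_mid (a point): A battery uplighter, 0.3-0.6 kg, may be absent: black drum 78 dia, 66 high, amber lenses on top, with a steel bail handle: two uprights 89 apart and a level bar 94 long (along y), 20 wide (along x), 8 thick, its top 120 above the underside (mm). This point is on the drum's axis 60 mm above the underside, so mid-bar is 56 mm above it. z up when standing. Lift it by the bar, fingers closing along x.
- lamp2_mid (a point): A battery uplighter, 0.3-0.6 kg, may be absent: black drum 78 dia, 66 high, amber lenses on top, with a steel bail handle: two uprights 89 apart and a level bar 94 long (along y), 20 wide (along x), 8 thick, its top 120 above the underside (mm). This point is on the drum's axis 60 mm above the underside, so mid-bar is 56 mm above it. z up when standing. Lift it by the bar, fingers closing along x.
- lamp3_mid (a point): A battery uplighter, 0.3-0.6 kg, may be absent: black drum 78 dia, 66 high, amber lenses on top, with a steel bail handle: two uprights 89 apart and a level bar 94 long (along y), 20 wide (along x), 8 thick, its top 120 above the underside (mm). This point is on the drum's axis 60 mm above the underside, so mid-bar is 56 mm above it. z up when standing. Lift it by the bar, fingers closing along x.
- column_top (a point): Middle of the top of the lift's column, fixed to the lift: an upright aluminium post 50 x 50 mm (with cap), 280 mm high, between the crank and the shelf at the far side. Go round it, not through it: from the robot's side nothing stands in the way.
- tote_in (a point): Centre of the inner floor of the blue plastic tote (fixed; 270 x 270 mm outside, walls 6 mm thick and 60 mm high, floor 6 mm above the bench; inside 258 x 258 mm). x and y along its sides.
- par_can: Bystander: a big LED par can, 180 mm diameter and 170 mm high, standing lens up beyond the tote; origin under its centre. Leave it alone.
- screwdriver: Bystander: a 200 mm screwdriver lying on the bench near the robot; origin under its middle, x towards the blade. Leave it alone.
- multimeter: Bystander: a yellow and black multimeter, 140 x 75 x 34 mm, lying on the bench near the robot; origin under its centre. Leave it alone.
Mind the look-alikes: they are no part of the job. What is shaped like the part that bears lamp2_mid but green is not meant. What is shaped like the part that bears lamp3_mid but pink or yellow is not meant.

How it is judged (in metres and radians):
On the way, in this order (a step that is already met when the one before it is completed fails the run):
1. the dial is turned to 21 ((value of joint dial between -15.7865 and -15.3153 rad or value of joint dial between -9.5033 and -9.0321 rad or value of joint dial between -3.2201 and -2.7489 rad or value of joint dial between 3.0631 and 3.5343 rad or value of joint dial between 9.3462 and 9.8175 rad or value of joint dial between 15.6294 and 16.1007 rad or value of joint dial between 21.9126 and 22.3838 rad or value of joint dial between 28.1958 and 28.667 rad)), for 0.1 s.
2. the dial is turned to 3 ((value of joint dial between -18.6139 and -18.1427 rad or value of joint dial between -12.3308 and -11.8595 rad or value of joint dial between -6.0476 and -5.5763 rad or value of joint dial between 0.2356 and 0.7069 rad or value of joint dial between 6.5188 and 6.99 rad or value of joint dial between 12.802 and 13.2732 rad or value of joint dial between 19.0852 and 19.5564 rad or value of joint dial between 25.3684 and 25.8396 rad)), for 0.1 s.
3. the dial is turned to 12 ((value of joint dial between -17.2002 and -16.729 rad or value of joint dial between -10.917 and -10.4458 rad or value of joint dial between -4.6338 and -4.1626 rad or value of joint dial between 1.6493 and 2.1206 rad or value of joint dial between 7.9325 and 8.4038 rad or value of joint dial between 14.2157 and 14.6869 rad or value of joint dial between 20.4989 and 20.9701 rad or value of joint dial between 26.7821 and 27.2533 rad)), for 0.1 s.
4. the bolt is drawn (20 of 25 mm at least) (value of joint bolt above 0.02 m), for 0.2 s.
5. the pawl is thrown back clear of the ratchet (value of joint pawl above 1 rad), for 0.3 s.
6. the lift is down with the uplighters still on it (value of joint lift above 0.145 m and x of lamp0_mid in the frame of shelf between -0.11 and 0.11 m and y of lamp0_mid in the frame of shelf between -0.11 and 0.11 m and z of lamp0_mid in the frame of shelf between 0.05 and 0.072 m and x of lamp1_mid in the frame of shelf between -0.11 and 0.11 m and y of lamp1_mid in the frame of shelf between -0.11 and 0.11 m and z of lamp1_mid in the frame of shelf between 0.05 and 0.072 m and x of lamp2_mid in the frame of shelf between -0.11 and 0.11 m and y of lamp2_mid in the frame of shelf between -0.11 and 0.11 m and z of lamp2_mid in the frame of shelf between 0.05 and 0.072 m and x of lamp3_mid in the frame of shelf between -0.11 and 0.11 m and y of lamp3_mid in the frame of shelf between -0.11 and 0.11 m and z of lamp3_mid in the frame of shelf between 0.05 and 0.072 m), for 0.3 s.
At the end, for the whole second after the job is handed in: Every uplighter present stands upright (within 0.12 rad) and at rest on the floor of the tote; the lift is within 5 mm of fully down; the pawl is dropped into the ratchet again (under 0.3 rad) (value of joint lift above 0.145 m and value of joint pawl below 0.3 rad and x of lamp0_mid in the frame of tote_in between -0.1 and 0.1 m and y of lamp0_mid in the frame of tote_in between -0.1 and 0.1 m and z of lamp0_mid in the frame of tote_in between 0.05 and 0.07 m and angle between each of lamp0_mid, lamp1_mid, lamp2_mid, lamp3_mid's own z axis and vertical below 0.12 rad and linear speed of each of lamp0, lamp1, lamp2, lamp3 below 0.02 m/s and x of lamp1_mid in the frame of tote_in between -0.1 and 0.1 m and y of lamp1_mid in the frame of tote_in between -0.1 and 0.1 m and z of lamp1_mid in the frame of tote_in between 0.05 and 0.07 m and x of lamp2_mid in the frame of tote_in between -0.1 and 0.1 m and y of lamp2_mid in the frame of tote_in between -0.1 and 0.1 m and z of lamp2_mid in the frame of tote_in between 0.05 and 0.07 m and x of lamp3_mid in the frame of tote_in between -0.1 and 0.1 m and y of lamp3_mid in the frame of tote_in between -0.1 and 0.1 m and z of lamp3_mid in the frame of tote_in between 0.05 and 0.07 m); the robot touches nothing.
It fails at once if a bystander is shifted by more than 30 mm (distance of any of par_can, screwdriver, multimeter from where it was at the start of the episode above 0.03 m).
Of lamp0, lamp1, lamp2, lamp3 only 2 to 4 are there at a start; the rules pass over those that are not, and their reading is None.
At some moment in a run one of lamp0, lamp1, lamp2, lamp3 may be knocked a few centimetres aside while the robot is not near it.
It also fails if it takes over 210 s, if anything falls off the work surface, if the arm or the gripper's body presses on something with over 40 N, if the wrist force passes 120 N, or if a joint passes its speed limit or range.

## Working session

There is one attempt and no reset: what is moved stays moved. The work goes in short steps, Python scripts to look and compute and a shell command to move; the robot and the scene stay as the last step left them, time stands still between calls to the robot, and variables do not carry over. Pictures are saved under pics/ and viewed, and the job is handed in when it is done.

```bash
ls; mkdir -p pics
python3 - <<'E'
from plant import readout, vision, r
import cv2
for n in("scene","top"):
    cv2.imwrite(f"pics/{n}0.png",vision.capture(n)); c=vision.get_calibration(n); print(c)
print(readout.get_state(), r.grasp_offset)
E
```

```text
pics
{'intrinsics': array([[468.81500836,   0.        , 280.47570125],
       [  0.        , 468.81500836, 211.42759685],
       [  0.        ,   0.        ,   1.        ]]), 'dist': array([-0.01859538,  0.        ,  0.        ,  0.        ,  0.        ]), 'pose': array([[ 0.58679045, -0.5075077 ,  0.63096188,  1.5307804 ],
       [ 0.80949916,  0.34870782, -0.47234941, -0.62213301],
       [ 0.01969962,  0.78793324,  0.61544548,  1.0634155 ],
       [ 0.        ,  0.        ,  0.        ,  1.        ]])}
{'intrinsics': array([[489.15828266,   0.        , 274.76446   ],
       [  0.        , 489.15828266, 200.16533302],
       [  0.        ,   0.        ,   1.        ]]), 'dist': array([-0.07354923,  0.        ,  0.        ,  0.        ,  0.        ]), 'pose': array([[-0.02844066,  0.99495257, -0.09623155,  0.4484063 ],
       [-0.9994158 , -0.03012877, -0.01613447,  0.04978016],
       [-0.01895237,  0.09571646,  0.9952282 ,  1.57345932],
       [ 0.        ,  0.        ,  0.        ,  1.        ]])}
{'time_s': 0.1, 'joints': array([ 9.16206280e+01,  2.05873012e+01,  6.40539529e-01, -1.78081602e-02,
       -7.01358015e+01, -1.65073951e+01]), 'qd': array([ 0.0035337 , -0.03361043,  0.1360549 ,  0.10662202, -0.04864123,
        0.08046008]), 'joint_torque': array([-1.37276671e-03, -5.84160662e+01,  2.93748003e+01,  7.01555461e+00,
        1.01865854e-02, -4.28666544e-05]), 'tcp_pos': array([0.17332126, 0.65192924, 0.22572801]), 'eef_rot': array([  5.04604646,  89.91575602, -99.84678381]), 'contact_force': array([-0.40451531,  0.00783727, -0.54825294]), 'moment': array([ 0.00095971, -0.00711922, -0.01922322]), 'gripper_width': 0.08743745274798184} 0.0188
```

View pics/scene0.png

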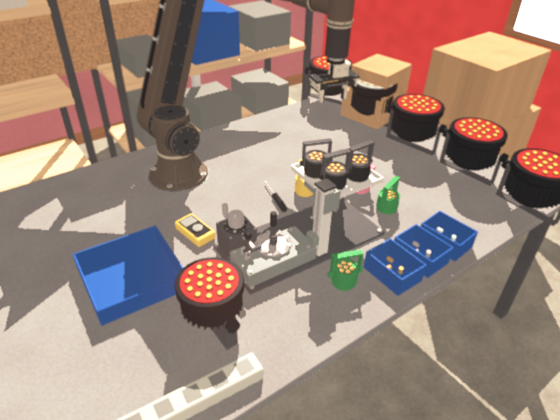

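View pics/top0.png

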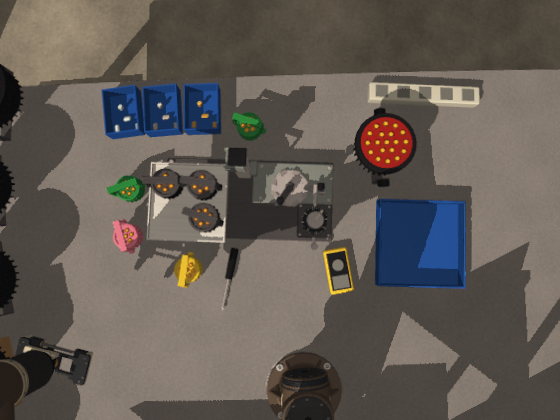

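The scene shows the lift with three black uplighters on the shelf; in the top view they are at (165,183), (202,184) and (204,216). The tote is at (421,243), the dial at (315,220) and the crank near (285,190). I'll zoom in and set up helpers.

```bash
cat > h.py <<'E'
import numpy as np, cv2
from plant import readout, vision, r
C={n:vision.get_calibration(n) for n in("scene","top")}
def proj(n,P):
    c=C[n];T=np.linalg.inv(c["pose"]);p=T[:3,:3]@np.asarray(P,float)+T[:3,3]
    q=np.array([[p[0],-p[1],-p[2]]])
    return cv2.projectPoints(q,np.zeros(3),np.zeros(3),c["intrinsics"],c["dist"])[0].ravel()
def ray(n,uv):
    c=C[n];u=cv2.undistortPoints(np.array([[uv]],float),c["intrinsics"],c["dist"]).ravel()
    d=c["pose"][:3,:3]@np.array([u[0],-u[1],-1]);return c["pose"][:3,3],d/np.linalg.norm(d)
def onz(n,uv,z):
    o,d=ray(n,uv);return o+d*(z-o[2])/d[2]
def two(uvs,uvt):
    o1,d1=ray("scene",uvs);o2,d2=ray("top",uvt)
    A=np.stack([d1,-d2],1);s,_,_,_=np.linalg.lstsq(A,o2-o1,rcond=None)
    a=o1+s[0]*d1;b=o2+s[1]*d2;return (a+b)/2,np.linalg.norm(a-b)
def crop(img,x0,y0,x1,y1,name,k=None):
    k=k or min(800/(x1-x0),600/(y1-y0))
    cv2.imwrite("pics/"+name,cv2.resize(img[y0:y1,x0:x1],None,fx=k,fy=k,interpolation=cv2.INTER_CUBIC)); print(name,"scale",k)
E
python3 - <<'E'
from h import *
t=cv2.imread("pics/top0.png");s=cv2.imread("pics/scene0.png")
crop(t,225,140,345,240,"c1.png",6);crop(t,140,140,240,240,"c2.png",6);crop(s,200,120,420,285,"c3.png",3.6)
E
```

```text
c1.png scale 6
c2.png scale 6
c3.png scale 3.6
```

View pics/c1.png

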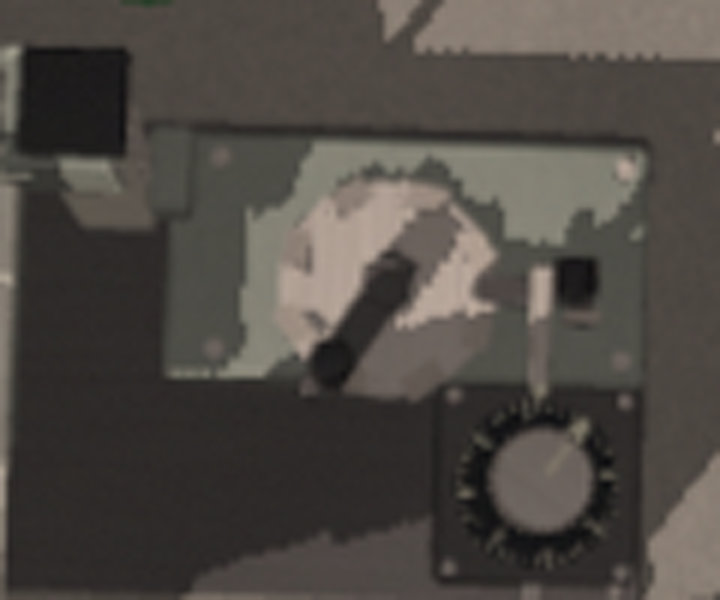

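View pics/c2.png

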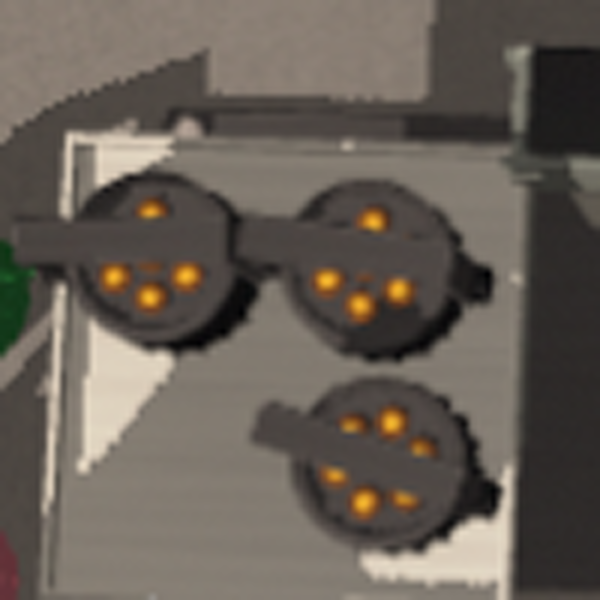

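View pics/c3.png

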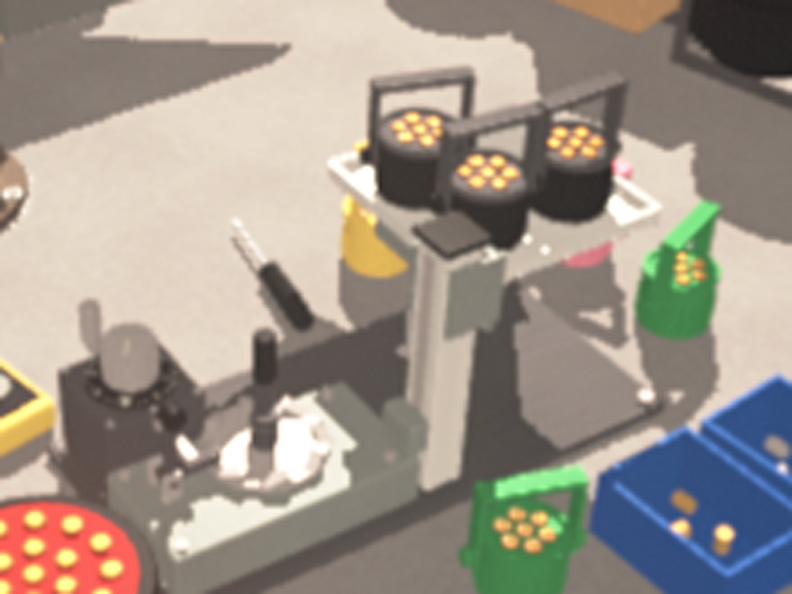

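Run:
```python
from h import *
t=cv2.imread("pics/top0.png")
f=lambda u,v:(225+u/6,140+v/6)
d=onz("top",f(541,480),.154);print("dial",d)
e=[onz("top",f(*p),.065) for p in((160,128),(648,147),(167,375))]
v=e[0]-e[1];print("case y dir",np.degrees(np.arctan2(-v[0],v[1])), np.linalg.norm(v))
b=[onz("top",f(*p),.106) for p in((440,578),(640,582),(640,388),(440,388))]
for i in range(4):
  w=b[(i+1)%4]-b[i];print("box",b[i],np.degrees(np.arctan2(w[1],w[0])),np.linalg.norm(w))
print("boxc",np.mean(b,0))
print("pawlknob",onz("top",f(577,280),.156))
print("crankknob",onz("top",f(330,362),.153),"hub",onz("top",f(393,270),.1), "ratchet c",onz("top",f(388,290),.075))
z=onz("top",f(580,425),.112)-d;print("zero ang",np.degrees(np.arctan2(z[1],z[0])))
z=onz("top",f(568,447),.154)-d;print("bar ang",np.degrees(np.arctan2(z[1],z[0])))
g=[onz("top",p,.06) for p in((376,200),(466,200),(464,288),(376,287))]
print("tote",np.mean(g,0)); [print(x) for x in g]
g=lambda u,v:(140+u/6,140+v/6)
for n,a,bb in(("A",(20,245),(235,240)),("B",(240,235),(450,262)),("C",(255,425),(460,475))):
  a=onz("top",g(*a),.32);bb=onz("top",g(*bb),.32);w=bb-a;print(n,a,bb,np.linalg.norm(w),np.degrees(np.arctan2(w[1],w[0])))
crop(t,355,185,485,300,"c4.png",6); crop(t,280,190,350,260,"c5.png",8)
```

```text
dial [ 0.52431286 -0.04276502  0.154     ]
case y dir -4.054346319223373 0.2540745603356735
box [0.47949277 0.00616324 0.106     ] -92.84943176969189 0.09967637237605001
box [ 0.47453771 -0.0933899   0.106     ] -2.2260163294654194 0.09705591201805626
box [ 0.57152039 -0.0971597   0.106     ] 88.26917899477647 0.10025297485269324
box [0.57454842 0.00304754 0.106     ] 178.12265120258883 0.09510669597968867
boxc [ 0.52502482 -0.04533471  0.106     ]
pawlknob [ 0.62089872 -0.06364645  0.156     ]
crankknob [0.5848002  0.05755382 0.153     ] hub [0.63564395 0.02461932 0.1       ] ratchet c [0.6285461  0.02708816 0.075     ]
zero ang -38.517635940663375
bar ang -41.176733044396464
tote [ 0.4468027  -0.37257572  0.06      ]
[ 0.5857422  -0.24010459  0.06      ]
[ 0.5771934  -0.52249725  0.06      ]
[ 0.3058678 -0.4997738  0.06     ]
[ 0.31840739 -0.22792726  0.06      ]
A [0.63071656 0.41191244 0.32      ] [0.62983877 0.31732121 0.32      ] 0.09459530275787863 -90.53167753361511
B [0.6319568  0.31511409 0.32      ] [0.6172462  0.22376206 0.32      ] 0.09252889053942555 -99.14792021646076
C [0.54913028 0.30937524 0.32      ] [0.52502001 0.22099732 0.32      ] 0.09160764440707675 -105.25946369054891
c4.png scale 6
c5.png scale 8
```

View pics/c5.png

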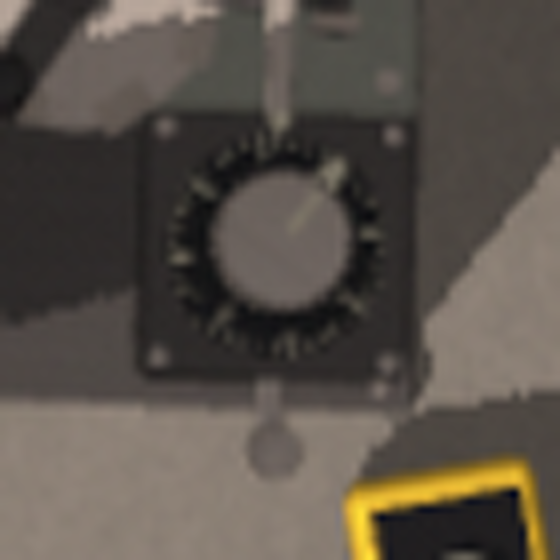

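View pics/c4.png

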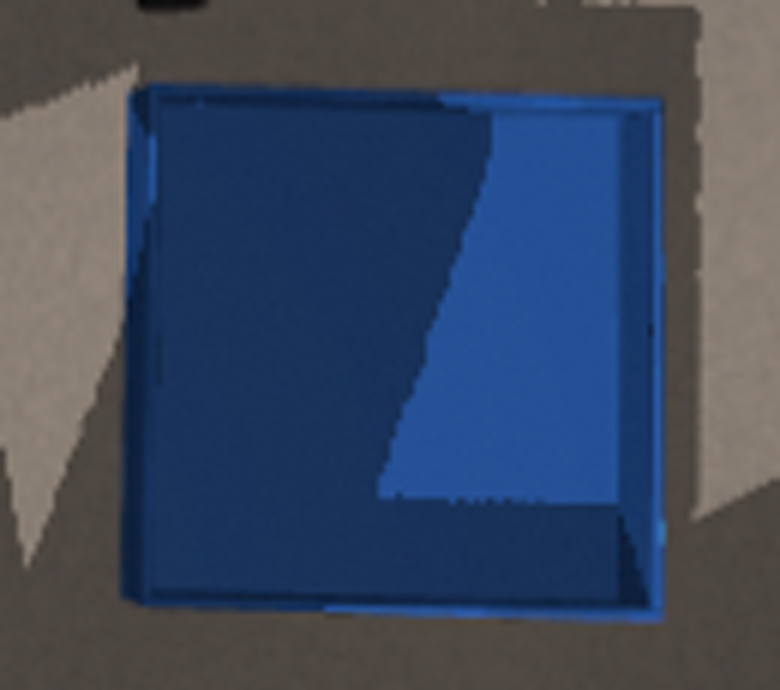

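```bash
cat >> h.py <<'E'
from scipy.spatial.transform import Rotation as Ro
def jaw(s):
    R=Ro.from_euler("xyz",s["eef_rot"],degrees=True).as_matrix();z=R[:,2]
    return np.degrees(np.arctan2(z[1],z[0])),R
E
python3 - <<'E'
from h import *
f=lambda u,v:(280+u/8,190+v/8)
d=onz("top",f(283,240),.154);b=onz("top",f(274,450),.141);i=onz("top",f(276,142),.106)
print(d,b,i); 
for w in(d-b,i-d):print(np.linalg.norm(w[:2]),np.degrees(np.arctan2(w[1],w[0])))
z=onz("top",f(335,170),.112)-d;print("zero",np.degrees(np.arctan2(z[1],z[0])),np.linalg.norm(z[:2]))
g=lambda u,v:(355+u/6,185+v/6)
q=[onz("top",g(*p),.06) for p in((128,88),(663,98),(663,620),(125,602))]
for k in range(4):
  w=q[(k+1)%4]-q[k];print("tote",q[k],np.linalg.norm(w),np.degrees(np.arctan2(w[1],w[0])))
print(np.mean(q,0))
s=readout.get_state();print("jaw",jaw(s)[0],jaw(s)[1].round(2))
# scene check of dial
print(proj("scene",d)," crops:",(proj("scene",d)-[200,120])*3.6)
E
```

```text
[ 0.52429474 -0.04336904  0.154     ] [ 0.44853455 -0.03822173  0.141     ] [ 0.56378139 -0.04521894  0.106     ]
0.0759348494536586 -3.886821383910674
0.03952996676043475 -2.682277532294625
zero -39.7151027616643 0.036205165355570855
tote [ 0.58675014 -0.24119264  0.06      ] 0.27977859428386453 -92.80316185990814
tote [ 0.5730676  -0.52063646  0.06      ] 0.26888250881647374 176.53859702434622
tote [ 0.30467561 -0.50440238  0.06      ] 0.27740834132681097 86.1122748581358
tote [ 0.32348433 -0.2276324   0.06      ] 0.26361480929888265 -2.9485735682309233
[ 0.44699442 -0.37346597  0.06      ]
jaw -104.8928356970973 [[-0.    0.97 -0.26]
 [-0.   -0.26 -0.97]
 [-1.    0.    0.  ]]
[235.77654673 212.68552064]  crops: [128.79556822 333.66787432]
```

```bash
python3 -m handwheel '[[[0,0,1,0],[0,0,1,0],[0,0,1,0],[0,0,1,0],[0,-1,0,1],[0,-1,0,1],[0,-1,0,1],[0,-1,0,1]]]' 87
```

```text
time_s: 0.9
tcp_pos: [0.1724, 0.4889, 0.3832]
eef_rot: [10.1, 89.2, -74.2]
contact_force: [-1.0, -0.9, 1.1]
gripper_width: 0.0873
```

Run:
```python
from h import *
s=readout.get_state();print(s["joints"].round(1),jaw(s)[0],s["tcp_pos"])
```

```text
[ 92.4   2.3  -2.5   0.2 -85.9   3.3] -84.24691912693693 [0.17235826 0.48894118 0.38316004]
```

```bash
python3 -m handwheel '[[[0.8,-0.9,0.2,0],[0.8,-0.9,0.2,0],[0.8,-0.9,0,0],[0.8,-0.9,0,0],[0.8,-0.9,0,0],[0.8,-0.9,0,0],[0.8,-0.9,0,0],[0.7,-0.9,0,0]]]'; python3 -m handwheel '[[[0.4,-1,0,0],[0.4,-1,0,0],[0.4,-1,0,0],[0.4,-1,-0.5,0],[0.4,-1,-0.5,0],[0.4,-1,-0.6,0],[0,0,0,0]]]'
```

```text
time_s: 1.7
tcp_pos: [0.4262, 0.1861, 0.4002]
eef_rot: [15.3, 89.4, -68.1]
contact_force: [0.9, 0.5, -0.2]
gripper_width: 0.0866
time_s: 2.4
tcp_pos: [0.5247, -0.068, 0.3324]
eef_rot: [2.4, 89.4, -81.3]
contact_force: [0.1, -0.5, -1.2]
gripper_width: 0.0872
```

```bash
python3 -m handwheel '[[[0,0.62,-1,0],[0,0,-1,0],[0,0,-0.8,0],[0,0,0,0],[0,0,0,0]]]'
python3 - <<'E'
from h import *
s=readout.get_state();print(s["joints"].round(1),jaw(s)[0],s["tcp_pos"])
i=vision.capture("top");crop(i,260,150,360,260,"d1.png",5)
i=vision.capture("scene");crop(i,180,120,300,240,"d2.png",5)
E
```

```text
time_s: 2.9
tcp_pos: [0.5245, -0.0441, 0.2182]
eef_rot: [5.8, 89.4, -78.2]
contact_force: [0.7, -0.2, 0.1]
gripper_width: 0.0872
[ 17.    6.8 -19.1   0.7 -64.2  78.6] -84.0175755859305 [ 0.52454346 -0.04410311  0.21822392]
d1.png scale 5
d2.png scale 5
```

View pics/d2.png

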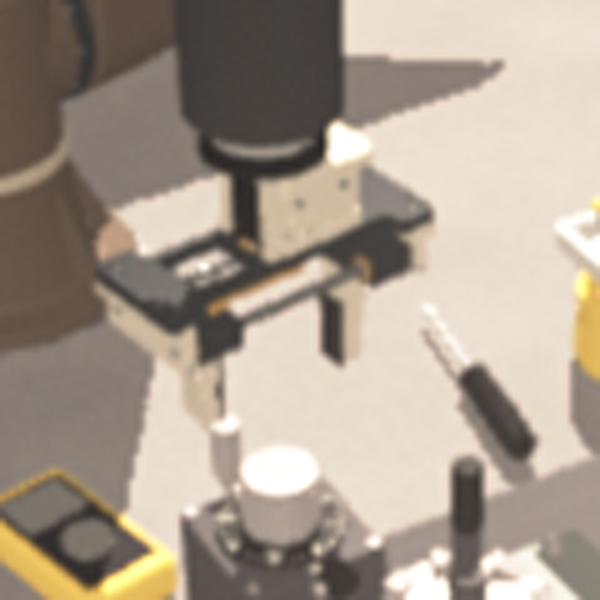

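The open gripper is centred over the dial knob, which sits at about (280,495) in the crop, with its fingers on either side. I'll descend and grip.

```bash
python3 -m handwheel '[[[0,0.02,-1,0],[0,0,-1,0],[0,0,-0.3,0],[0,0,-0.1,0],[0,0,0,0]]]'; python3 -m handwheel '[[[0,0,0,0],[0,0,0,0],[0,0,0,0],[0,0,0,0],[0,0,0,0],[0,0,0,0]]]' 40 15
```

```text
time_s: 3.5
tcp_pos: [0.5322, -0.0414, 0.1306]
eef_rot: [67.2, 88.7, -16.8]
contact_force: [-0.2, 0.5, -1.2]
gripper_width: 0.0871
time_s: 4.1
tcp_pos: [0.5356, -0.0428, 0.1362]
eef_rot: [68.3, 88.2, -15.5]
contact_force: [4.8, -13.0, -5.7]
gripper_width: 0.0474
```

```bash
python3 -m handwheel '[[[0,0,0,0],[0,0,0,0],[0,0,0,0]]]' 80; python3 -m handwheel '[[[-0.26,0,-0.2,0],[0,0,0,0],[0,0,0,0]]]'
python3 - <<'E'
from h import *
s=readout.get_state();print(s["joints"].round(2),s["qd"].round(2),s["contact_force"],jaw(s),s["tcp_pos"])
E
```

```text
time_s: 4.4
tcp_pos: [0.5353, -0.0437, 0.136]
eef_rot: [66.7, 88.2, -17.1]
contact_force: [-1.1, -1.1, -0.6]
gripper_width: 0.0659
time_s: 4.7
tcp_pos: [0.5255, -0.043, 0.1284]
eef_rot: [68.2, 88.2, -15.6]
contact_force: [0.5, 0.0, -0.7]
gripper_width: 0.0795
[ 17.42  10.7  -27.56   1.29 -50.22  77.93] [ 0.18 -0.11 -0.8  -0.53 -0.08 -0.15] [ 0.50130461  0.01528343 -0.65364871] (np.float64(-83.85327651406759), array([[ 0.03063909,  0.99377956,  0.10706746],
       [-0.00855181,  0.10737446, -0.99418187],
       [-0.99949393,  0.02954521,  0.01178847]])) [ 0.52545095 -0.04299739  0.12840766]
```

```bash
python3 -m handwheel '[[[0,0,-0.1,0],[0,0,0,0],[0,0,0,0],[0,0,0,0],[0,0,0,0]]]' 40 20; python3 -m handwheel '[[[0,0,0,-1],[0,0,0,-1],[0,0,0,-1],[0,0,0,-1],[0,0,0,-1],[0,0,0,-1],[0,0,0,0]]]'
python3 - <<'E'
from h import *
s=readout.get_state();print(s["joints"].round(2),s["contact_force"],jaw(s)[0],s["tcp_pos"],s["moment"])
i=vision.capture("scene");crop(i,190,180,280,250,"d3.png",8)
i=vision.capture("top");crop(i,270,170,360,260,"d4.png",6)
E
```

```text
time_s: 5.2
tcp_pos: [0.5269, -0.044, 0.125]
eef_rot: [64.9, 88.1, -18.9]
contact_force: [3.0, -7.6, -3.0]
gripper_width: 0.0481
time_s: 5.9
tcp_pos: [0.5268, -0.0449, 0.1249]
eef_rot: [66.5, 88.1, -48.6]
contact_force: [-1.2, -0.5, -0.2]
gripper_width: 0.048
[ 17.71  11.33 -27.67   2.24 -50.27  45.77] [-1.1694732  -0.45848776 -0.15837947] -115.11286720530327 [ 0.5267677  -0.04489823  0.12493395] [ 0.39191203  0.04024564 -0.04186106]
d3.png scale 8
d4.png scale 6
```

View pics/d3.png

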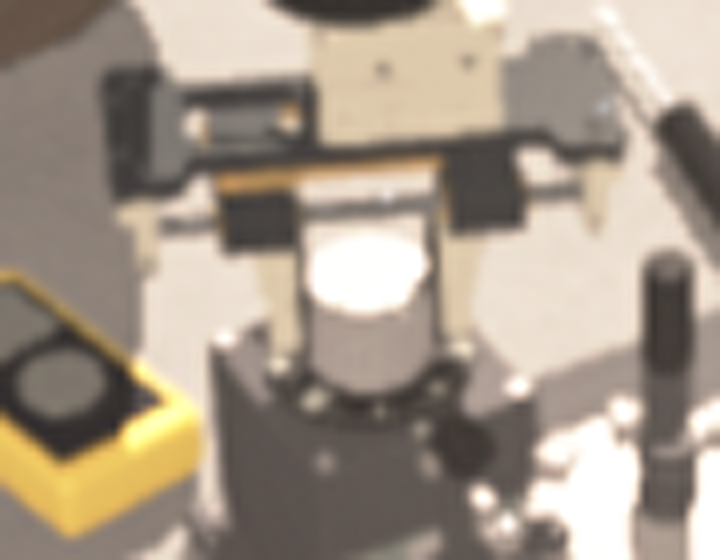

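View pics/d4.png

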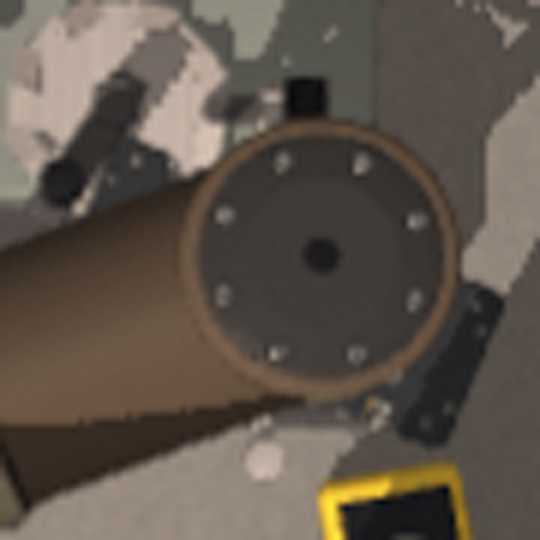

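```bash
python3 -m handwheel '[[[0,0,0,-1],[0,0,0,-1],[0,0,0,-1],[0,0,0,-1],[0,0,0,-1],[0,0,0,-1],[0,0,0,-1],[0,0,0,-1]]]';python3 -m handwheel '[[[0,0,0,-1],[0,0,0,-1],[0,0,0,-1],[0,0,0,-1],[0,0,0,-1],[0,0,0,-1],[0,0,0,-1],[0,0,0,0]]]'
python3 - <<'E'
from h import *
s=readout.get_state();print(s["joints"].round(2),s["contact_force"],jaw(s)[0],s["tcp_pos"],s["moment"])
E
```

```text
time_s: 6.8
tcp_pos: [0.526, -0.0455, 0.1249]
eef_rot: [65.9, 88.1, -89.3]
contact_force: [-1.8, -0.5, -0.3]
gripper_width: 0.0477
time_s: 7.6
tcp_pos: [0.5252, -0.0455, 0.125]
eef_rot: [64.3, 88.1, -126.2]
contact_force: [-0.9, -1.0, 0.9]
gripper_width: 0.0477
[ 17.23  12.57 -25.65   1.39 -53.29 -28.62] [-0.93764597 -1.00926025  0.86782294] 169.44697307351657 [ 0.52521495 -0.04554552  0.12497452] [ 0.02947997 -0.26309835 -0.04163819]
```

```bash
python3 -m handwheel '[[[0,0,0,-1],[0,0,0,-1],[0,0,0,-1],[0,0,0,-1],[0,0,0,-1],[0,0,0,-1],[0,0,0,-1],[0,0,0,-1]]]';python3 -m handwheel '[[[0,0,0,-1],[0,0,0,0],[0,0,0,0]]]'
python3 - <<'E'
from h import *
s=readout.get_state();print(s["joints"].round(2),s["contact_force"],jaw(s)[0],s["tcp_pos"],s["moment"])
i=vision.capture("scene");crop(i,190,180,280,250,"d5.png",8)
E
```

```text
time_s: 8.4
tcp_pos: [0.5244, -0.045, 0.1249]
eef_rot: [63.3, 88.1, -166.5]
contact_force: [-1.1, 1.7, 0.6]
gripper_width: 0.0474
time_s: 8.7
tcp_pos: [0.5243, -0.0449, 0.1249]
eef_rot: [63.5, 88.1, -170.8]
contact_force: [-0.2, 0.8, 0.2]
gripper_width: 0.0479
[ 16.29  13.01 -24.37  -0.29 -54.53 -70.4 ] [-0.18689401  0.81342277  0.17379327] 125.7104082671642 [ 0.52431826 -0.0449401   0.12493762] [-0.18808148 -0.29085885 -0.06643984]
d5.png scale 8
```

View pics/d5.png

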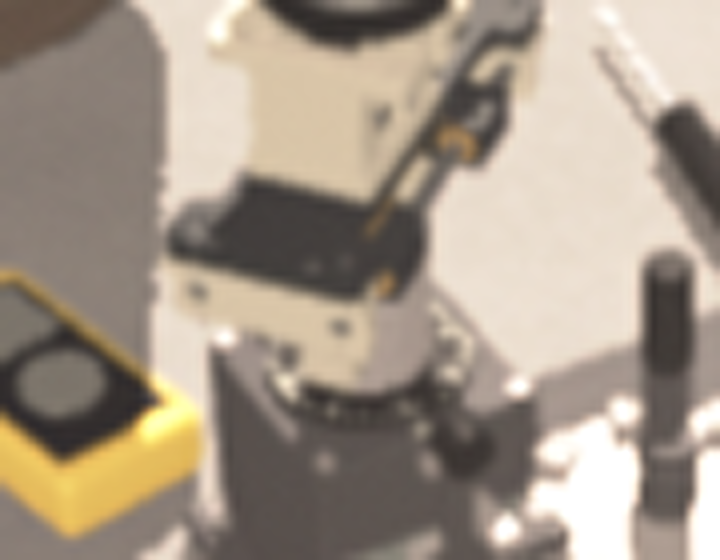

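```bash
python3 -m handwheel '[[[0,0,0,-0.4],[0,0,0,0],[0,0,0,0]]]'; python3 -m handwheel '[[[0,0,0,0],[0,0,0,0],[0,0,0,0],[0,0,0,0]]]' 80; python3 -m handwheel '[[[0,0,1,0],[0,0,1,0],[0,0,1,0],[0,0,0,0]]]'
python3 - <<'E'
from h import *
s=readout.get_state();print(s["joints"].round(2),s["contact_force"],jaw(s)[0],s["tcp_pos"],s["moment"])
i=vision.capture("scene");crop(i,205,190,270,245,"d6.png",10)
E
```

```text
time_s: 9.05
tcp_pos: [0.5243, -0.0449, 0.1249]
eef_rot: [63.7, 88.1, -172.5]
contact_force: [-0.8, 0.1, -0.2]
gripper_width: 0.0472
time_s: 9.45
tcp_pos: [0.5247, -0.0449, 0.1251]
eef_rot: [63.4, 88.1, -172.7]
contact_force: [-0.2, -0.4, -0.1]
gripper_width: 0.0745
time_s: 9.85
tcp_pos: [0.5232, -0.0456, 0.2482]
eef_rot: [65.0, 87.9, -171.1]
contact_force: [0.4, -0.3, -0.5]
gripper_width: 0.0801
[ 16.23   6.88 -14.52  -0.29 -70.68 -72.23] [ 0.43309985 -0.31911424 -0.52629979] 123.87981054038094 [ 0.52315899 -0.0456342   0.24822368] [ 0.2053665  -0.28990569  0.00054453]
d6.png scale 10
```

View pics/d6.png

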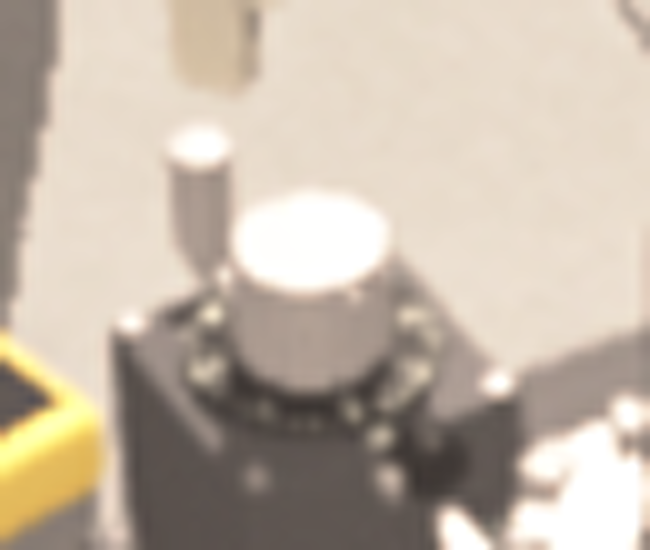

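Run:
```python
from h import *
c=np.array([.5243,-.0432,.112])
for D in(180,189,198):
  print(D,[(n,((proj("scene",c+.037*np.array([np.cos(a),np.sin(a),0]))-[205,190])*10).round().astype(int).tolist()) for n in(0,5,10,15,20,25,30,35) for a in[np.radians(-3.3-D+9*n)]])
a=np.radians(-3.3);print((proj("scene",np.array([.5243,-.0432,.106])+.046*np.array([np.cos(a),np.sin(a),0]))-[205,190])*10)
i=vision.capture("scene");j=i[190:245,205:270];j=cv2.resize(j,None,fx=10,fy=10,interpolation=cv2.INTER_CUBIC)
cv2.imwrite("pics/d7.png",cv2.LUT(j,np.clip((np.arange(256)-40)*1.8,0,255).astype(np.uint8)))
i=vision.capture("top");crop(i,280,190,350,260,"d8.png",8)
```

```text
180 [(0, [259, 268]), (5, [202, 313]), (10, [210, 369]), (15, [279, 403]), (20, [370, 394]), (25, [425, 348]), (30, [415, 292]), (35, [346, 260])]
189 [(0, [275, 263]), (5, [209, 302]), (10, [203, 358]), (15, [262, 400]), (20, [353, 400]), (25, [419, 359]), (30, [422, 303]), (35, [363, 263])]
198 [(0, [293, 260]), (5, [218, 292]), (10, [198, 347]), (15, [246, 394]), (20, [335, 403]), (25, [410, 369]), (30, [427, 313]), (35, [378, 269])]
[384.22685352 424.87839058]
d8.png scale 8
```

View pics/d7.png

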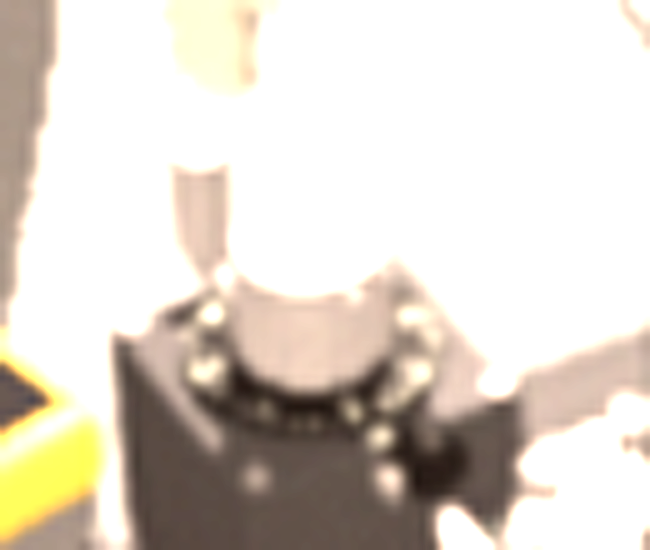

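The marks fit 21 at the index: 10 at (205,370), 20 at (350,405), 30 at (415,318), and the index itself at (382,435). Next I'll re-grip and turn counter-clockwise 162°.

```bash
python3 -m handwheel '[[[0,0.04,-1,0],[0,0,-1,0],[0,0,-0.6,0],[0,0,-0.4,0],[0,0,0,0]]]'
python3 - <<'E'
from h import *
s=readout.get_state();print(s["joints"].round(2),s["contact_force"],jaw(s)[0],s["tcp_pos"],s["moment"])
E
```

```text
time_s: 10.5
tcp_pos: [0.5165, -0.0449, 0.1137]
eef_rot: [64.1, 87.1, -172.1]
contact_force: [0.9, -0.9, 1.7]
gripper_width: 0.08
[ 16.41  13.66 -25.18  -0.54 -54.08 -72.27] [ 0.91475548 -0.87378252  1.66498114] 123.78117841323004 [ 0.51654442 -0.0448515   0.11372779] [ 0.10116029 -0.30822484  0.01163576]
```

```bash
python3 -m handwheel '[[[0.19,0.04,0.25,0],[0,0,0,0],[0,0,0,0]]]'
python3 - <<'E'
from h import *
s=readout.get_state();print(s["joints"].round(2),s["contact_force"],jaw(s),s["tcp_pos"],s["moment"])
E
```

```text
time_s: 10.8
tcp_pos: [0.5249, -0.0433, 0.125]
eef_rot: [64.7, 87.0, -171.4]
contact_force: [0.0, 0.3, 0.9]
gripper_width: 0.0801
[ 16.33  13.7  -23.38  -0.49 -55.92 -72.21] [0.01423293 0.2731619  0.94870485] (np.float64(123.79726290277307), array([[-0.05213367, -0.82946854, -0.55611512],
       [-0.00785458, -0.5565146 ,  0.8308007 ],
       [-0.99860923,  0.04768074,  0.02249802]])) [ 0.52492625 -0.04326689  0.12496507] [ 0.11529872 -0.33019054 -0.04769209]
```

```bash
python3 -m handwheel '[[[0,0,0,0],[0,0,0,0],[0,0,0,0],[0,0,0,0],[0,0,0,0]]]' 40 20; python3 -m handwheel '[[[0,0,0,1],[0,0,0,1],[0,0,0,1],[0,0,0,1],[0,0,0,1],[0,0,0,1],[0,0,0,1],[0,0,0,1]]]'; python3 -m handwheel '[[[0,0,0,1],[0,0,0,1],[0,0,0,1],[0,0,0,1],[0,0,0,1],[0,0,0,1],[0,0,0,1],[0,0,0,1]]]'; python3 -m handwheel '[[[0,0,0,1],[0,0,0,1],[0,0,0,1],[0,0,0,1],[0,0,0,1],[0,0,0,1],[0,0,0,1],[0,0,0,0]]]';python3 - <<'E'
from h import *
s=readout.get_state();print(s["joints"].round(2),s["contact_force"],jaw(s)[0],s["tcp_pos"],s["moment"])
E
```

```text
time_s: 11.3
tcp_pos: [0.5262, -0.0434, 0.1273]
eef_rot: [64.9, 87.2, -171.2]
contact_force: [1.2, -1.9, -4.1]
gripper_width: 0.0476
time_s: 12.1
tcp_pos: [0.5255, -0.0432, 0.1272]
eef_rot: [63.6, 87.2, -131.1]
contact_force: [-0.4, -0.2, -0.3]
gripper_width: 0.0477
time_s: 12.9
tcp_pos: [0.5248, -0.0435, 0.1272]
eef_rot: [62.9, 87.2, -90.1]
contact_force: [0.4, -0.6, 0.9]
gripper_width: 0.0479
time_s: 13.7
tcp_pos: [0.5245, -0.044, 0.1272]
eef_rot: [63.5, 87.2, -53.0]
contact_force: [0.5, 0.3, -0.3]
gripper_width: 0.0476
[ 18.62  10.67 -28.73   3.53 -49.75  42.58] [ 0.50269011  0.30621298 -0.2540698 ] -116.5650163663819 [ 0.52454179 -0.04401433  0.12724378] [ 0.25280087 -0.15108056  0.03576733]
```

```bash
python3 -m handwheel '[[[0,0,0,1],[0,0,0,1],[0,0,0,1],[0,0,0,1],[0,0,0,1],[0,0,0,1],[0,0,0,1],[0,0,0,1]]]'; python3 -m handwheel '[[[0,0,0,0.2],[0,0,0,0]]]'
python3 - <<'E'
from h import *
s=readout.get_state();print(s["joints"].round(2),s["contact_force"],jaw(s)[0],s["tcp_pos"],s["moment"])
E
```

```text
time_s: 14.5
tcp_pos: [0.5247, -0.0447, 0.1273]
eef_rot: [63.0, 87.1, -13.4]
contact_force: [-0.3, -1.5, -0.6]
gripper_width: 0.0475
time_s: 14.7
tcp_pos: [0.5247, -0.0447, 0.1272]
eef_rot: [63.4, 87.2, -12.2]
contact_force: [-0.1, 0.4, 0.2]
gripper_width: 0.0477
[ 17.57  10.12 -28.78   1.88 -48.65  85.59] [-0.074377    0.39280389  0.171535  ] -75.65143536352178 [ 0.52465973 -0.04467819  0.12723507] [0.07931914 0.0852719  0.0617273 ]
```

```bash
python3 -m handwheel '[[[0,0,0,0.2],[0,0,0,0]]]'; python3 -m handwheel '[[[0,0,0,-1],[0,0,0,-1],[0,0,0,-1],[0,0,0,-1],[0,0,0,-1],[0,0,0,-1],[0,0,0,-1],[0,0,0,-1]]]'; python3 -m handwheel '[[[0,0,0,-1],[0,0,0,-1],[0,0,0,-1],[0,0,0,-1],[0,0,0,-1],[0,0,0,-1],[0,0,0,-1],[0,0,0,0]]]'
python3 - <<'E'
from h import *
s=readout.get_state();print(s["joints"].round(2),s["contact_force"],jaw(s)[0],s["tcp_pos"],s["moment"])
E
```

```text
time_s: 14.9
tcp_pos: [0.5247, -0.0447, 0.1272]
eef_rot: [63.2, 87.2, -11.6]
contact_force: [1.3, -1.2, -1.2]
gripper_width: 0.0478
time_s: 15.7
tcp_pos: [0.5246, -0.044, 0.1272]
eef_rot: [63.9, 87.2, -53.0]
contact_force: [-0.0, -0.3, -0.8]
gripper_width: 0.0475
time_s: 16.5
tcp_pos: [0.5249, -0.0435, 0.1272]
eef_rot: [64.5, 87.1, -89.4]
contact_force: [-0.9, -1.2, 1.3]
gripper_width: 0.0473
[ 18.71  11.68 -27.39   3.49 -51.88   5.19] [-0.90136667 -1.22295429  1.34689451] -153.95407651801142 [ 0.52486399 -0.04345428  0.12722392] [ 0.06622978 -0.05422087 -0.07013701]
```

```bash
python3 -m handwheel '[[[0,0,0,-0.3],[0,0,0,0],[0,0,0,0]]]'; python3 -m handwheel '[[[0,0,0,0],[0,0,0,0],[0,0,0,0],[0,0,0,0]]]' 80; python3 -m handwheel '[[[0,0,0.5,0],[0,0,0.5,0],[0,0,0.5,0],[0,0,0.5,0],[0,0,0.5,0],[0,0,0,0]]]'
python3 - <<'E'
from h import *
s=readout.get_state();print(s["joints"].round(2),s["contact_force"],jaw(s),s["tcp_pos"],s["moment"])
c=np.array([.5243,-.0432,.112])
for D in(99,108,117):
  print(D,[(n,((proj("scene",c+.037*np.array([np.cos(a),np.sin(a),0]))-[205,190])*10).round().astype(int).tolist()) for n in(0,5,10,15,20,25,30,35) for a in[np.radians(-3.3-D+9*n)]])
i=vision.capture("scene");j=i[190:245,205:270];j=cv2.resize(j,None,fx=10,fy=10,interpolation=cv2.INTER_CUBIC)
cv2.imwrite("pics/e1.png",cv2.LUT(j,np.clip((np.arange(256)-40)*1.8,0,255).astype(np.uint8)))
E
```

```text
time_s: 16.8
tcp_pos: [0.5249, -0.0434, 0.1272]
eef_rot: [64.7, 87.1, -90.6]
contact_force: [-0.2, 0.1, -0.5]
gripper_width: 0.0477
time_s: 17.2
tcp_pos: [0.5246, -0.0434, 0.1272]
eef_rot: [64.2, 87.1, -91.0]
contact_force: [0.3, -0.3, -0.4]
gripper_width: 0.0739
time_s: 17.8
tcp_pos: [0.5231, -0.0437, 0.2301]
eef_rot: [60.9, 87.1, -94.3]
contact_force: [0.3, 0.8, -0.2]
gripper_width: 0.0801
[ 18.73   6.26 -19.05   2.97 -65.87   4.86] [ 0.26936597  0.78129719 -0.15075949] (np.float64(-155.19755615641233), array([[-0.00381407,  0.42008528, -0.90747662],
       [-0.05120406, -0.90637481, -0.41936004],
       [-0.99868093,  0.04486702,  0.02496705]])) [ 0.52314384 -0.04370199  0.23007356] [ 0.2123507  -0.04968665  0.03845526]
99 [(0, [203, 358]), (5, [262, 400]), (10, [353, 400]), (15, [419, 359]), (20, [422, 303]), (25, [363, 263]), (30, [275, 263]), (35, [209, 302])]
108 [(0, [198, 347]), (5, [246, 394]), (10, [335, 403]), (15, [410, 369]), (20, [427, 313]), (25, [378, 269]), (30, [293, 260]), (35, [218, 292])]
117 [(0, [197, 336]), (5, [232, 387]), (10, [316, 405]), (15, [399, 379]), (20, [430, 325]), (25, [392, 275]), (30, [311, 258]), (35, [230, 283])]
```

View pics/e1.png

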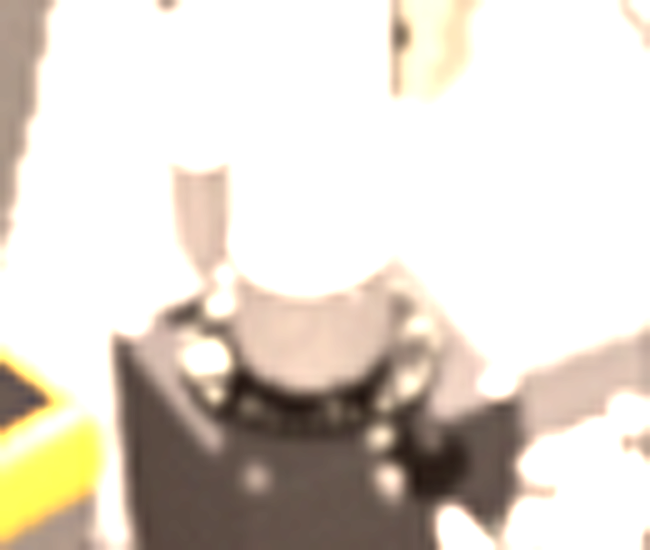

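```bash
python3 -m handwheel '[[[-0.3,0,0,1],[-0.3,0,0,1],[-0.3,0,0,1],[-0.3,0,0,1],[-0.3,0,0,1],[-0.3,0,0,1],[0,0,0,1],[0,0,0,1]]]' 60; python3 -m handwheel '[[[0,0,0,1],[0,0,0,1],[0,0,0,1],[0,0,0,1],[0,0,0,0],[0,0,0,0]]]' ;python3 - <<'E'
from h import *
s=readout.get_state();print(s["joints"].round(2),s["contact_force"],jaw(s),s["tcp_pos"])
E
```

```text
time_s: 18.65
tcp_pos: [0.4435, -0.0443, 0.2211]
eef_rot: [47.1, 87.1, -66.6]
contact_force: [0.5, -0.3, 0.0]
gripper_width: 0.0603
time_s: 19.25
tcp_pos: [0.4399, -0.0449, 0.2162]
eef_rot: [39.3, 87.3, -53.6]
contact_force: [-0.1, 0.5, 0.4]
gripper_width: 0.0597
[ 22.36  -2.87 -30.46   2.98 -61.79  63.34] [-0.13856343  0.45110251  0.39682163] (np.float64(-92.93174499201736), array([[ 0.02804631,  0.99829903, -0.05111205],
       [-0.03804766, -0.05002899, -0.99802278],
       [-0.99888227,  0.02993555,  0.03657981]])) [ 0.43988899 -0.04491037  0.21617338]
```

```bash
python3 -m handwheel '[[[0.22,0.16,-0.2,0],[0,0,-0.4,0],[0,0,-0.4,0],[0,0,-0.4,0],[0,0,-0.4,0],[0,0,-0.2,0],[0,0,0,0]]]'
python3 - <<'E'
from h import *
s=readout.get_state();print(s["contact_force"],jaw(s)[1][:,0],s["tcp_pos"])
E
```

```text
time_s: 19.95
tcp_pos: [0.4511, -0.0364, 0.1299]
eef_rot: [38.1, 87.3, -55.5]
contact_force: [-0.5, -0.2, 0.9]
gripper_width: 0.0599
[-0.46193605 -0.22751495  0.85115017] [ 0.0265383  -0.03854347 -0.99890446] [ 0.45112383 -0.03640085  0.1298561 ]
```

```bash
python3 -m handwheel '[[[-0.06,-0.05,-0.3,0],[0,0,-0.2,0],[0,0,0,0]]]'; python3 -m handwheel '[[[0,0,0,0],[0,0,0,0],[0,0,0,0],[0,0,0,0],[0,0,0,0]]]' 0 30
python3 - <<'E'
from h import *
s=readout.get_state();print(s["contact_force"],s["tcp_pos"])
i=vision.capture("scene");crop(i,190,180,280,250,"e2.png",8)
E
```

```text
time_s: 20.25
tcp_pos: [0.4503, -0.0378, 0.1101]
eef_rot: [39.5, 87.3, -54.2]
contact_force: [-0.1, 0.1, 0.2]
gripper_width: 0.0602
time_s: 20.75
tcp_pos: [0.452, -0.0373, 0.1122]
eef_rot: [43.1, 87.2, -50.5]
contact_force: [0.4, -6.5, -0.9]
gripper_width: 0.0255
[ 0.39612562 -6.47227448 -0.9218318 ] [ 0.45201039 -0.03725671  0.11224481]
e2.png scale 8
```

View pics/e2.png

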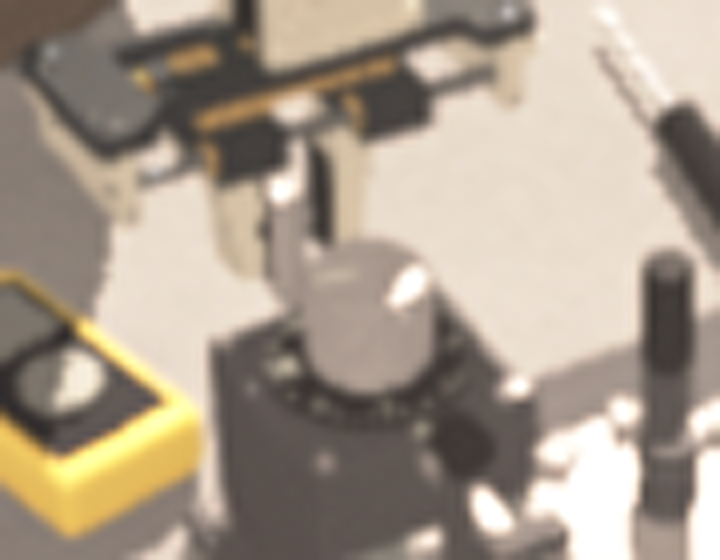

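```bash
python3 -m handwheel '[[[0,-0.05,0,0],[0,0,0,0],[0,0,0,0],[0,0,0,0]]]' 0 30
```

```text
time_s: 21.2
tcp_pos: [0.4514, -0.0401, 0.1123]
eef_rot: [42.2, 87.2, -51.5]
contact_force: [0.3, -1.1, -0.6]
gripper_width: 0.0196
```

```bash
python3 -m handwheel '[[[-0.2,0.01,0,0],[-0.2,0.01,0,0],[-0.2,0.01,0,0],[-0.05,0,0,0],[0,0,0,0],[0,0,0,0]]]'
```

```text
time_s: 21.8
tcp_pos: [0.4269, -0.0384, 0.1124]
eef_rot: [49.4, 86.9, -44.1]
contact_force: [5.7, -3.1, -7.6]
gripper_width: 0.0196
```

```bash
python3 -m handwheel '[[[-0.12,0,0,0],[0,0,0,0],[0,0,0,0]]]';python3 -m handwheel '[[[0,0,0,0],[0,0,0,0],[0,0,0,0],[0,0,0,0]]]' 60; python3 -m handwheel '[[[0,0,0.3,0],[0,0,0.4,0],[0,0,0.4,0],[0,0,0.4,0],[0,0,0.4,0],[0,0,0.4,0],[0,0,0,0]]]';  python3 - <<'E'
from h import *
s=readout.get_state();print(s["joints"].round(2),s["contact_force"],jaw(s),s["tcp_pos"])
i=vision.capture("scene");crop(i,190,180,280,250,"e3.png",8)
i=vision.capture("top");crop(i,270,160,360,260,"e4.png",6)
E
```

```text
time_s: 22.1
tcp_pos: [0.4261, -0.0384, 0.1131]
eef_rot: [55.4, 86.5, -38.0]
contact_force: [4.5, -0.2, -4.2]
gripper_width: 0.0194
time_s: 22.5
tcp_pos: [0.424, -0.0388, 0.1133]
eef_rot: [53.7, 86.5, -39.6]
contact_force: [-0.5, -0.6, 0.3]
gripper_width: 0.0459
time_s: 23.2
tcp_pos: [0.4215, -0.0394, 0.2084]
eef_rot: [50.5, 86.6, -42.8]
contact_force: [-0.4, 0.1, 0.4]
gripper_width: 0.06
[ 24.7   -5.19 -33.9    3.6  -60.04  60.26] [-0.36830096  0.06405827  0.43728864] (np.float64(-93.33128248885777), array([[ 0.04316932,  0.9973788 , -0.05806838],
       [-0.03996729, -0.05635198, -0.99761068],
       [-0.99826801,  0.04538701,  0.03742985]])) [ 0.42152874 -0.03944148  0.20836215]
e3.png scale 8
e4.png scale 6
```

View pics/e3.png

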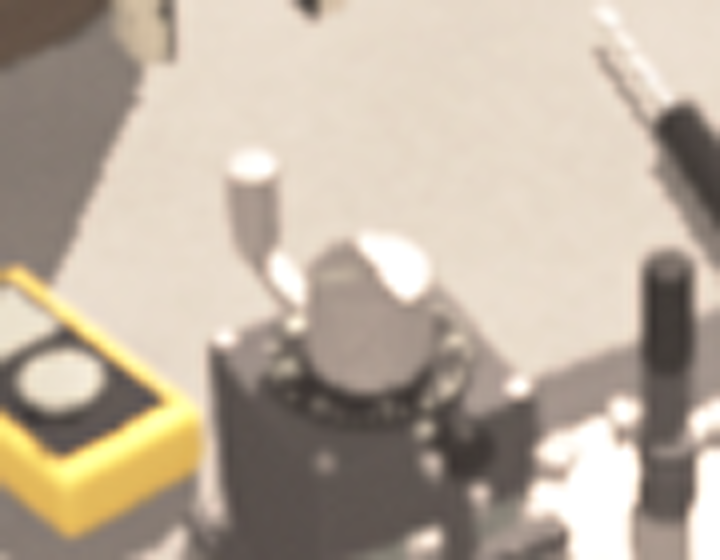

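View pics/e4.png

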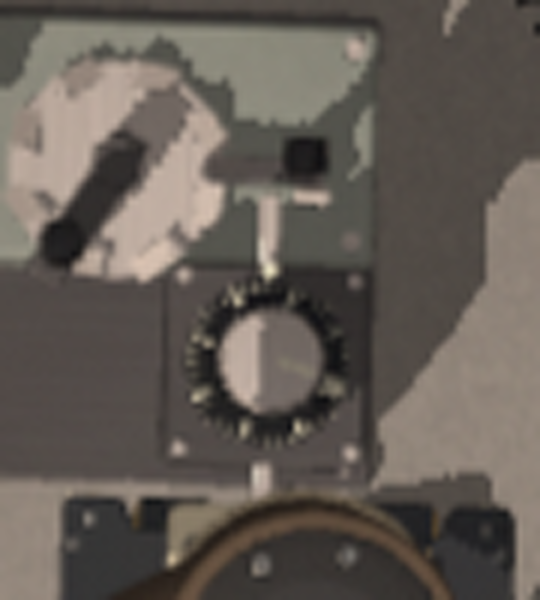

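```bash
python3 -m handwheel '[[[0.3,-0.04,0,-1],[0.3,-0.04,0,-1],[0.3,-0.04,0,-1],[0.3,-0.04,0,-1],[0.3,-0.04,0,-1],[0.3,-0.04,0,-1],[0.3,-0.04,0,-1],[0.3,-0.04,0,-1]]]' 50;python3 -m handwheel '[[[0.3,-0.04,0,-1],[0.3,-0.04,0,-1],[0.3,-0.04,0,-1],[0.3,-0.04,0,-1],[0.3,-0.04,0,-1],[0.3,-0.04,0,-1],[0.3,-0.04,0,-1],[0,0,0,-1]]]'; python3 -m handwheel '[[[0,0,0,-1],[0,0,0,0]]]'
python3 - <<'E'
from h import *
s=readout.get_state();print(s["joints"].round(2),s["contact_force"],jaw(s),s["tcp_pos"])
p=onz("top",(320.5,185.8),.15);print(p)
E
```

```text
time_s: 24.1
tcp_pos: [0.5132, -0.0539, 0.1972]
eef_rot: [34.6, 86.8, -100.2]
contact_force: [-0.0, -0.6, -0.0]
gripper_width: 0.0501
time_s: 24.9
tcp_pos: [0.596, -0.0662, 0.1841]
eef_rot: [23.0, 85.9, -153.5]
contact_force: [0.9, -0.9, -0.1]
gripper_width: 0.0501
time_s: 25.1
tcp_pos: [0.5949, -0.0665, 0.1804]
eef_rot: [22.0, 85.6, -159.9]
contact_force: [-0.7, -0.6, 0.2]
gripper_width: 0.0499
[ 12.68  17.75 -10.05   0.62 -66.56 -14.9 ] [-0.7374025  -0.55035384  0.18313498] (np.float64(177.99565187503904), array([[-0.07193221, -0.03291824, -0.99686616],
       [-0.02628762, -0.99904547,  0.03488708],
       [-0.99706305,  0.02871474,  0.07099821]])) [ 0.5948958  -0.06652073  0.18044514]
[ 0.62424381 -0.06227229  0.15      ]
```

```bash
python3 -m handwheel '[[[0.2,0.04,0,0],[0.2,0.04,0,0],[0.2,0,0,0],[0.05,0,0,0],[0,0,0,0]]]'
python3 - <<'E'
from h import *
s=readout.get_state();print(s["contact_force"],jaw(s)[1][:,0],s["tcp_pos"])
E
```

```text
time_s: 25.6
tcp_pos: [0.6227, -0.0628, 0.1783]
eef_rot: [21.5, 85.4, -160.0]
contact_force: [0.1, -0.2, 0.4]
gripper_width: 0.0501
[ 0.1246693  -0.1780593   0.40383897] [-0.07466867 -0.02722456 -0.9968367 ] [ 0.62266092 -0.06279502  0.1782539 ]
```

```bash
python3 -m handwheel '[[[0,0,-0.2,0],[0,0,-0.3,0],[0,0,-0.3,0],[0,0,-0.3,0],[0,0,0,0]]]'
python3 - <<'E'
from h import *
s=readout.get_state();print(s["contact_force"],jaw(s)[1][:,0],s["tcp_pos"])
i=vision.capture("scene");crop(i,190,170,290,250,"f1.png",8)
E
```

```text
time_s: 26.1
tcp_pos: [0.6212, -0.0628, 0.1296]
eef_rot: [21.0, 85.4, -160.5]
contact_force: [0.5, 0.4, -0.7]
gripper_width: 0.0499
[ 0.48695715  0.44751678 -0.73199414] [-0.07601569 -0.02687182 -0.99674446] [ 0.6212139  -0.06284236  0.12964267]
f1.png scale 8
```

View pics/f1.png

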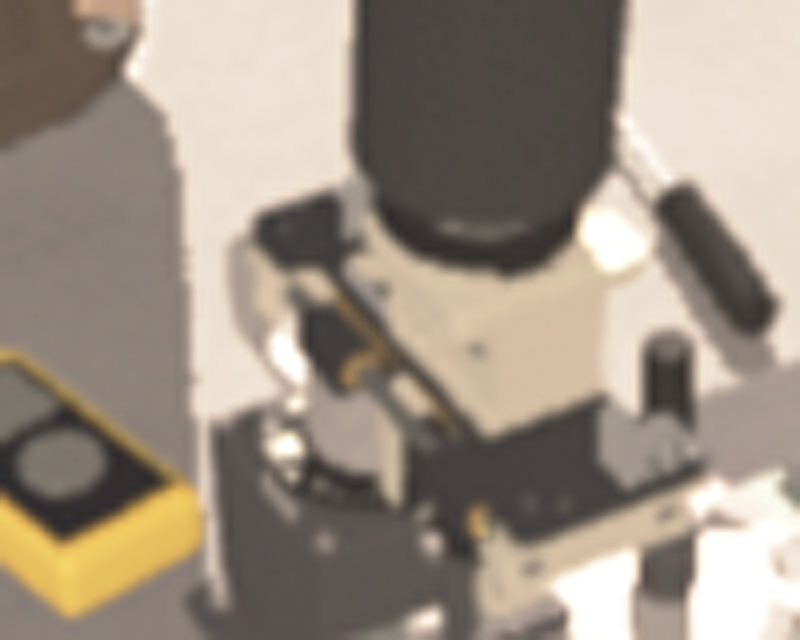

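```bash
python3 -m handwheel '[[[0,0,0,0],[0,0,0,0],[0,0,0,0],[0,0,0,0],[0,0,0,0],[0,0,0,0]]]' 0 15
```

```text
time_s: 26.75
tcp_pos: [0.6236, -0.0629, 0.132]
eef_rot: [22.3, 85.7, -159.2]
contact_force: [-0.7, -0.3, -1.0]
gripper_width: 0.0186
```

```bash
python3 -m handwheel '[[[-0.01,-0.24,0,0],[-0.01,-0.24,0,0],[-0.01,-0.22,-0.07,0],[-0.01,-0.22,-0.07,0],[-0.01,-0.2,-0.14,0],[-0.01,-0.2,-0.14,0],[0,0,0,0]]]'
```

```text
time_s: 27.45
tcp_pos: [0.6202, -0.1191, 0.1135]
eef_rot: [20.1, 85.7, -161.4]
contact_force: [0.7, 3.4, 0.6]
gripper_width: 0.019
```

```bash
python3 -m handwheel '[[[0,-0.17,-0.28,0],[0,0,0,0]]]'; python3 -m handwheel '[[[0,0,0,0],[0,0,0,0],[0,0,0,0],[0,0,0,0]]]' 45;  python3 -m handwheel '[[[0,-0.1,0.4,0],[0,0,0.5,0],[0,0,0.5,0],[0,0,0.5,0],[0,0,0.5,0],[0,0,0.4,0],[0,0,0,0]]]'
python3 - <<'E'
from h import *
s=readout.get_state();print(s["joints"].round(2),s["contact_force"],jaw(s),s["tcp_pos"])
i=vision.capture("scene");crop(i,190,170,290,250,"f2.png",8)
i=vision.capture("top");crop(i,240,150,350,250,"f3.png",6)
E
```

```text
time_s: 27.65
tcp_pos: [0.6196, -0.1276, 0.1021]
eef_rot: [20.8, 85.6, -160.8]
contact_force: [1.0, 5.0, -3.1]
gripper_width: 0.0185
time_s: 28.05
tcp_pos: [0.6198, -0.1278, 0.1031]
eef_rot: [21.8, 85.6, -159.7]
contact_force: [0.1, 0.7, -0.8]
gripper_width: 0.043
time_s: 28.75
tcp_pos: [0.6189, -0.1313, 0.2206]
eef_rot: [22.5, 85.5, -158.9]
contact_force: [-0.1, -0.0, 0.5]
gripper_width: 0.045
[  6.38  19.18  -2.76   1.19 -72.41  -8.18] [-0.12385035 -0.00199941  0.53868744] (np.float64(178.54129704507392), array([[-0.07299208, -0.02327777, -0.99706083],
       [-0.0281422 , -0.99928143,  0.02538983],
       [-0.99693539,  0.02991274,  0.07228454]])) [ 0.61894537 -0.13132499  0.22064186]
f2.png scale 8
f3.png scale 6
```

View pics/f2.png

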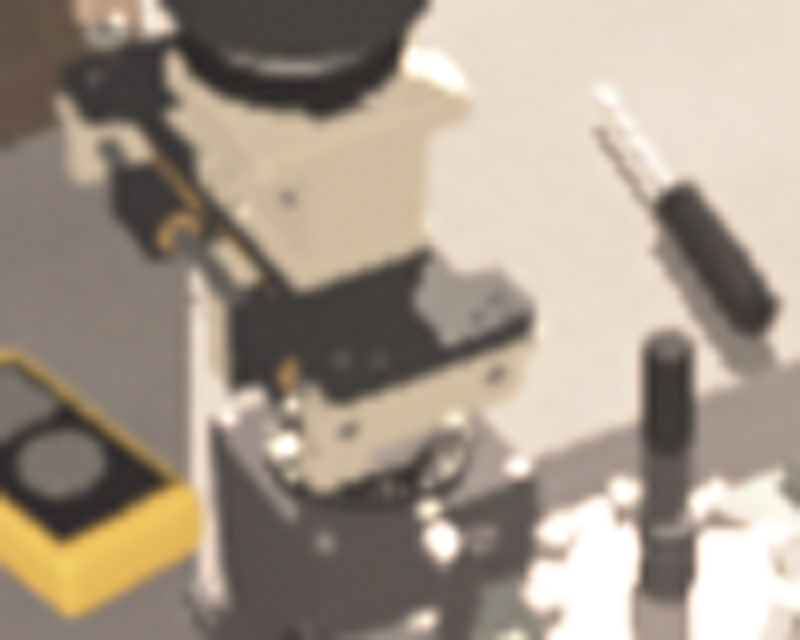

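View pics/f3.png

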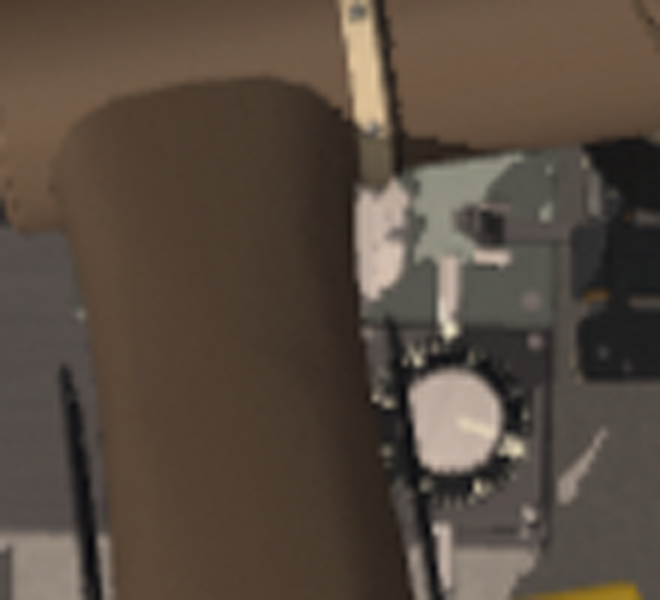

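Run:
```python
from h import *
print(two((273.4,213.1),(280,200.3)), onz("scene",(273.4,213.1),.153), onz("top",(280,200.3),.153))
t=cv2.imread("pics/top0.png");crop(t,260,160,320,215,"f4.png",12)
```

```text
(array([0.5855172 , 0.05765052, 0.14701302]), np.float64(0.00015982553050783704)) [0.5917314  0.05327912 0.153     ] [0.58489784 0.05755095 0.153     ]
f4.png scale 12
```

View pics/f4.png

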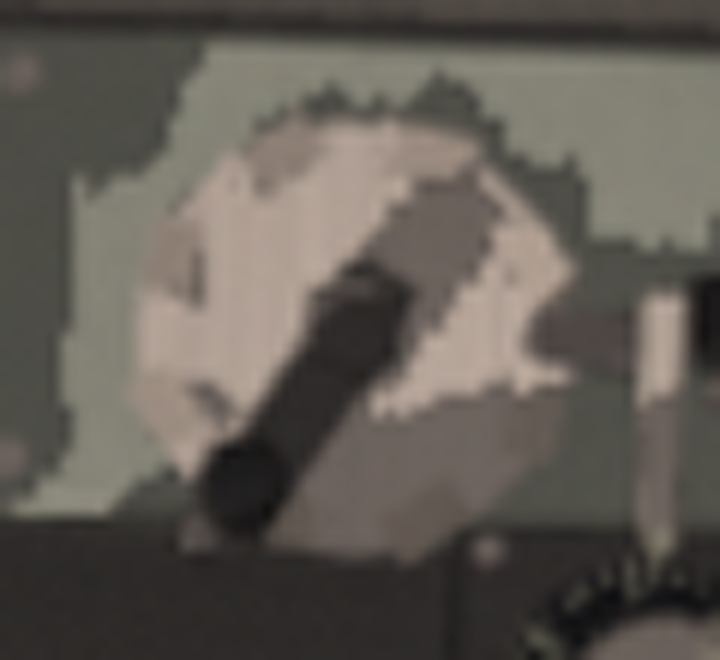

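```bash
python3 -m handwheel '[[[0,0.4,0.2,0],[0,0.5,0.2,0],[0,0.5,0,0],[0,0.5,0,0],[0,0.5,0,0],[0,0.5,0,0],[0,0.5,0,0],[0,0.5,0,0]]]'; python3 -m handwheel '[[[-0.85,0.3,0,0],[0,0,0,0],[0,0,0,0]]]'
python3 - <<'E'
from h import *
s=readout.get_state();print(s["joints"].round(2),s["contact_force"],jaw(s)[1][:,0],s["tcp_pos"])
print("col",onz("top",(225+73/6,140+100/6),.28), onz("top",(225+20/6,140+47/6),.28),onz("top",(225+128/6,140+155/6),.28))
cv2.imwrite("pics/g1.png",vision.capture("scene"));cv2.imwrite("pics/g2.png",vision.capture("top"))
E
```

```text
time_s: 29.65
tcp_pos: [0.6135, 0.0331, 0.2289]
eef_rot: [19.6, 84.7, -161.9]
contact_force: [0.8, 0.9, 0.5]
gripper_width: 0.0449
time_s: 29.95
tcp_pos: [0.577, 0.0501, 0.2262]
eef_rot: [19.5, 84.4, -161.8]
contact_force: [0.4, 0.7, 0.0]
gripper_width: 0.0449
[ 23.92  15.03  -7.23  -0.58 -73.28 -25.08] [0.38475553 0.74023541 0.03239282] [-0.09221687 -0.03024801 -0.99527941] [0.57700586 0.05011627 0.22616221]
col [0.69388687 0.16839135 0.28      ] [0.7188145  0.19175268 0.28      ] [0.66816507 0.14428419 0.28      ]
```

View pics/g1.png

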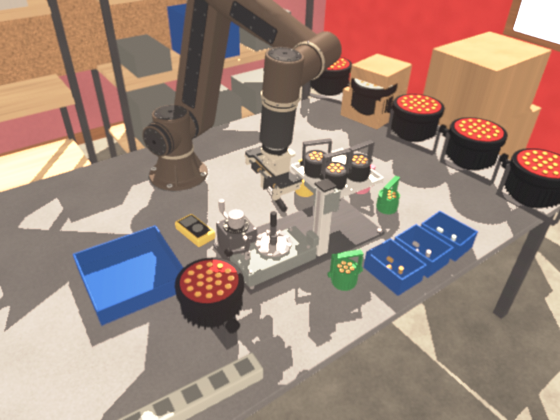

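View pics/g2.png

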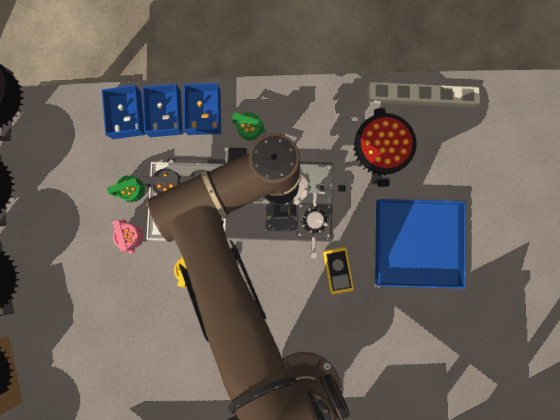

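```bash
cat > st.py <<'E'
from h import *
s=readout.get_state();print(s["tcp_pos"].round(4),"jaw",jaw(s)[0].round(2),"tilt",jaw(s)[1][:2,0].round(4),"J",s["joints"].round(1),"F",s["contact_force"].round(1))
E
python3 -m handwheel '[[[-1,0,0,0],[-1,0,0,0],[0,0,0,0],[0,0,0,0]]]'; python3 st.py;  python3 -m handwheel '[[[0.25,0,0,0],[0.25,0,0,0],[0.25,0,0,0],[0.25,0,0,0],[0.25,0,0,0],[0.25,0,0,0],[0.25,0,0,0],[0,0,0,0]]]'; python3 st.py
```

```text
time_s: 30.45
tcp_pos: [0.4964, 0.0485, 0.2243]
eef_rot: [19.9, 84.3, -161.6]
contact_force: [-0.1, -0.6, 0.3]
gripper_width: 0.0451
[0.4964 0.0485 0.2243] jaw 178.33 tilt [-0.0946 -0.0314] J [ 27.5   7.6 -16.9  -1.  -71.2 -28.7] F [-0.1 -0.6  0.3]
time_s: 31.25
tcp_pos: [0.5764, 0.0478, 0.2224]
eef_rot: [20.5, 84.2, -161.2]
contact_force: [-0.1, 0.2, -1.1]
gripper_width: 0.0451
[0.5764 0.0478 0.2224] jaw 178.18 tilt [-0.0961 -0.0326] J [ 23.8  15.2  -7.5  -0.5 -73.1 -25.3] F [-0.1  0.2 -1.1]
```

```bash
python3 -m handwheel '[[[0.2,0.26,-0.3,0],[0,0,-0.4,0],[0,0,-0.4,0],[0,0,-0.4,0],[0,0,-0.4,0],[0,0,0,0]]]' 60; python3 st.py
```

```text
time_s: 31.85
tcp_pos: [0.5847, 0.0612, 0.1409]
eef_rot: [19.8, 84.2, -161.9]
contact_force: [0.9, 0.8, -0.3]
gripper_width: 0.0598
[0.5847 0.0612 0.1409] jaw 178.18 tilt [-0.0968 -0.0317] J [ 24.6  19.8 -12.2  -0.7 -63.8 -25.9] F [ 0.9  0.8 -0.3]
```

```bash
python3 -m handwheel '[[[-0.03,-0.1,-0.3,0],[0,0,-0.28,0],[0,0,0,0]]]' ; python3 -m handwheel '[[[0,0,0,0],[0,0,0,0],[0,0,0,0],[0,0,0,0],[0,0,0,0],[0,0,0,0],[0,0,0,0],[0,0,0,0]]]' 0 30; python3 st.py;python3 - <<'E'
from h import *
i=vision.capture("scene");crop(i,210,130,340,270,"g3.png",5)
E
```

```text
time_s: 32.15
tcp_pos: [0.5837, 0.0578, 0.1165]
eef_rot: [19.9, 84.2, -161.8]
contact_force: [0.5, 0.3, 0.3]
gripper_width: 0.0602
time_s: 32.95
tcp_pos: [0.5861, 0.058, 0.1182]
eef_rot: [20.1, 84.5, -161.6]
contact_force: [0.8, -0.5, -1.6]
gripper_width: 0.023
[0.5861 0.058  0.1182] jaw 178.23 tilt [-0.0905 -0.0301] J [ 24.3  20.9 -13.9  -0.6 -60.6 -25.6] F [ 0.8 -0.5 -1.6]
g3.png scale 5
```

View pics/g3.png

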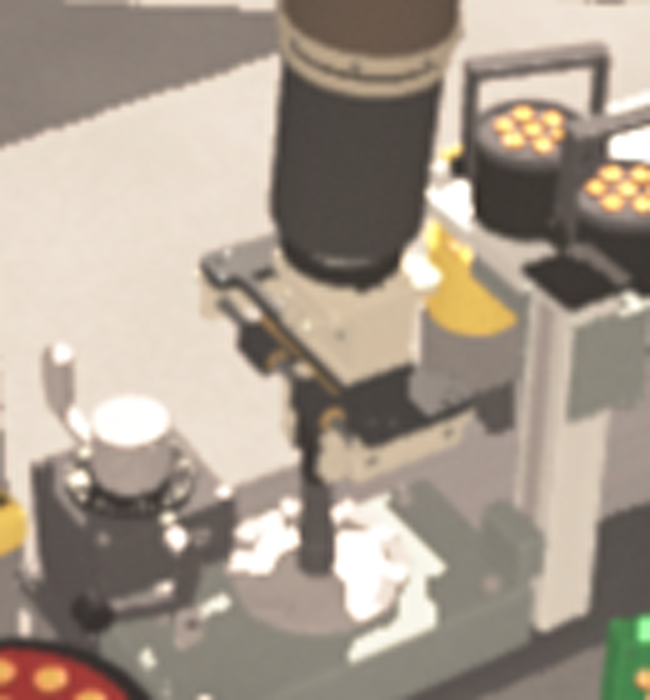

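```bash
python3 -m handwheel '[[[0,0,0,0],[0,0,0,0],[0,0,0,0],[0,0,0,0]]]' 0 55; python3 st.py
```

```text
time_s: 33.4
tcp_pos: [0.5863, 0.0581, 0.1182]
eef_rot: [20.1, 84.6, -161.6]
contact_force: [0.6, 0.4, -2.2]
gripper_width: 0.022
[0.5863 0.0581 0.1182] jaw 178.23 tilt [-0.09 -0.03] J [ 24.3  20.9 -13.9  -0.6 -60.6 -25.6] F [ 0.6  0.4 -2.2]
```

```bash
cat > cr.py <<'E'
from h import *
A=np.array([.6285,.028])
s=readout.get_state();R=jaw(s)[1];g=s["tcp_pos"]-.0188*R[:,0];v=g[:2]-A
th=np.degrees(np.arctan2(v[1],v[0]))%360
print("t",round(s["time_s"],1),"theta",th.round(1),"r",np.linalg.norm(v).round(4),"z",g[2].round(4),"tilt",R[:2,0].round(3),"F",s["contact_force"].round(1),"w",round(s["gripper_width"],4))
E
python3 cr.py; python3 -m handwheel '[[[-0.16,-0.32,0,0],[-0.07,-0.35,0,0],[0.02,-0.36,0,0],[0.11,-0.34,0,0],[0,0,0,0]]]'; python3 cr.py
```

```text
t 33.4 theta 142.9 r 0.0508 z 0.1369 tilt [-0.09 -0.03] F [ 0.6  0.4 -2.2] w 0.022
time_s: 33.9
tcp_pos: [0.581, 0.0091, 0.1186]
eef_rot: [14.4, 84.8, -167.2]
contact_force: [7.0, -11.8, -8.5]
gripper_width: 0.0221
t 33.9 theta 202.0 r 0.0494 z 0.1373 tilt [-0.088 -0.02 ] F [  7.  -11.8  -8.5] w 0.0221
```

```bash
python3 -m handwheel '[[[0.18,-0.31,0,0],[0.25,-0.26,0,0],[0.31,-0.18,0,0],[0.35,-0.1,0,0]]]'; python3 cr.py;  python3 -m handwheel '[[[0.36,0,0,0],[0.35,0.09,0,0]]]'; python3 cr.py
```

```text
time_s: 34.3
tcp_pos: [0.619, -0.0227, 0.1184]
eef_rot: [10.4, 84.3, -171.2]
contact_force: [-6.3, 5.6, 3.9]
gripper_width: 0.022
t 34.3 theta 261.3 r 0.051 z 0.1371 tilt [-0.098 -0.015] F [-6.3  5.6  3.9] w 0.022
time_s: 34.5
tcp_pos: [0.6436, -0.0214, 0.1184]
eef_rot: [10.9, 83.8, -170.8]
contact_force: [-7.4, -3.8, 3.0]
gripper_width: 0.0221
t 34.5 theta 289.2 r 0.052 z 0.1371 tilt [-0.107 -0.017] F [-7.4 -3.8  3. ] w 0.0221
```

```bash
python3 -m handwheel '[[[0.32,0.16,0,0],[0.27,0.24,0,0],[0.2,0.3,0,0],[0.11,0.34,0,0]]]'; python3 cr.py;  python3 -m handwheel '[[[0.02,0.36,0,0],[-0.07,0.35,0,0]]]'; python3 cr.py
```

```text
time_s: 34.9
tcp_pos: [0.6782, 0.0119, 0.1184]
eef_rot: [15.2, 83.2, -166.8]
contact_force: [1.8, -8.4, -3.8]
gripper_width: 0.0226
t 34.9 theta 343.2 r 0.0542 z 0.1371 tilt [-0.115 -0.027] F [ 1.8 -8.4 -3.8] w 0.0226
time_s: 35.1
tcp_pos: [0.6803, 0.037, 0.1185]
eef_rot: [17.9, 83.5, -164.1]
contact_force: [5.9, -7.6, -5.7]
gripper_width: 0.0225
t 35.1 theta 10.1 r 0.0547 z 0.1371 tilt [-0.109 -0.031] F [ 5.9 -7.6 -5.7] w 0.0225
```

```bash
sed -i 's/A=np.array.*/A=np.array([.6303,.028])/' cr.py; python3 -m handwheel '[[[-0.11,0.34,0,0],[-0.19,0.3,0,0],[-0.27,0.24,0,0]]]'; python3 cr.py;  python3 -m handwheel '[[[-0.32,0.17,0,0],[-0.35,0.08,0,0]]]'; python3 cr.py;python3 - <<'E'
from h import *
i=vision.capture("scene");crop(i,210,110,400,260,"g4.png",4)
E
```

```text
time_s: 35.4
tcp_pos: [0.6615, 0.069, 0.1184]
eef_rot: [21.6, 83.7, -160.5]
contact_force: [4.9, -6.3, -5.2]
gripper_width: 0.0224
t 35.4 theta 51.5 r 0.0533 z 0.1371 tilt [-0.104 -0.037] F [ 4.9 -6.3 -5.2] w 0.0224
time_s: 35.6
tcp_pos: [0.6388, 0.0793, 0.1185]
eef_rot: [23.3, 84.1, -158.8]
contact_force: [8.2, -3.7, -7.8]
gripper_width: 0.0221
t 35.6 theta 78.8 r 0.053 z 0.1372 tilt [-0.095 -0.037] F [ 8.2 -3.7 -7.8] w 0.0221
g4.png scale 4
```

View pics/g4.png

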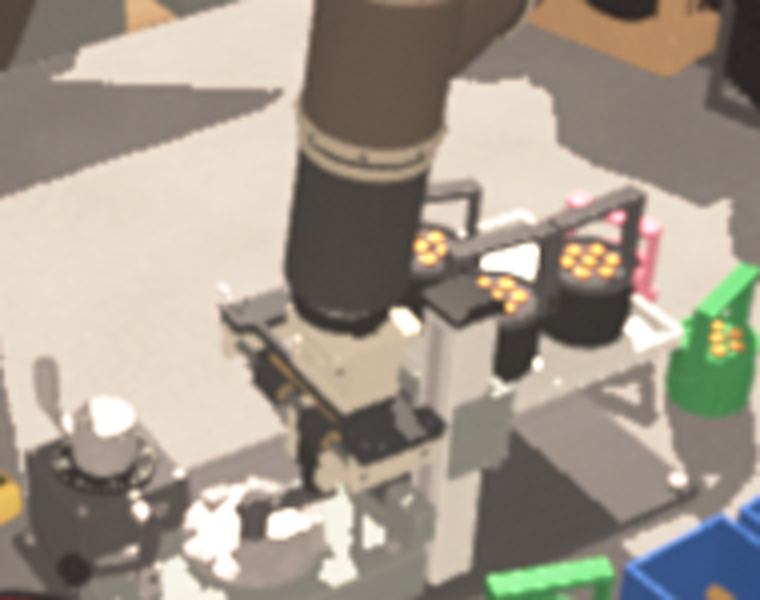

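```bash
python3 -m handwheel '[[[-0.36,0.02,0,0],[-0.35,-0.07,0,0],[-0.32,-0.16,0,0],[-0.27,-0.24,0,0]]]'; python3 cr.py;  python3 -m handwheel '[[[-0.2,-0.3,0,0],[-0.12,-0.34,0,0],[-0.02,-0.36,0,0]]]'; python3 cr.py
```

```text
time_s: 36.05
tcp_pos: [0.5925, 0.0647, 0.1185]
eef_rot: [23.7, 85.0, -158.3]
contact_force: [2.9, 7.2, -7.0]
gripper_width: 0.0223
t 36.0 theta 134.2 r 0.0521 z 0.1372 tilt [-0.08  -0.032] F [ 2.9  7.2 -7. ] w 0.0223
time_s: 36.35
tcp_pos: [0.5775, 0.0306, 0.1184]
eef_rot: [18.0, 85.2, -163.9]
contact_force: [-4.7, 8.0, -0.2]
gripper_width: 0.022
t 36.4 theta 176.7 r 0.0514 z 0.1372 tilt [-0.08  -0.023] F [-4.7  8.  -0.2] w 0.022
```

```bash
python3 -m handwheel '[[[0.02,-0.36,0,0],[0.12,-0.34,0,0],[0.2,-0.3,0,0],[0.27,-0.24,0,0]]]'; python3 cr.py;  python3 -m handwheel '[[[0.32,-0.16,0,0],[0.35,-0.07,0,0],[0.36,0.02,0,0]]]'; python3 cr.py
```

```text
time_s: 36.75
tcp_pos: [0.5995, -0.0143, 0.1184]
eef_rot: [11.2, 85.2, -170.6]
contact_force: [-3.1, 9.0, 0.5]
gripper_width: 0.0218
t 36.8 theta 235.2 r 0.0513 z 0.1371 tilt [-0.082 -0.014] F [-3.1  9.   0.5] w 0.0218
time_s: 37.05
tcp_pos: [0.6356, -0.0232, 0.1183]
eef_rot: [9.2, 84.5, -172.7]
contact_force: [-8.2, 1.7, 4.4]
gripper_width: 0.022
t 37.0 theta 277.9 r 0.0515 z 0.1371 tilt [-0.095 -0.012] F [-8.2  1.7  4.4] w 0.022
```

```bash
python3 -m handwheel '[[[0.35,0.09,0,0],[0.31,0.18,0,0],[0.25,0.25,0,0],[0.18,0.31,0,0]]]'; python3 cr.py;  python3 -m handwheel '[[[0.09,0.35,0,0],[0,0.36,0,0],[-0.09,0.35,0,0]]]'; python3 cr.py
```

```text
time_s: 37.45
tcp_pos: [0.6748, 0.0038, 0.1184]
eef_rot: [11.9, 83.6, -170.3]
contact_force: [-1.5, -8.5, -2.0]
gripper_width: 0.0221
t 37.5 theta 332.9 r 0.0523 z 0.1371 tilt [-0.11  -0.019] F [-1.5 -8.5 -2. ] w 0.0221
time_s: 37.75
tcp_pos: [0.6796, 0.0408, 0.1185]
eef_rot: [16.0, 83.8, -166.3]
contact_force: [4.2, -6.9, -5.2]
gripper_width: 0.0218
t 37.8 theta 14.5 r 0.053 z 0.1372 tilt [-0.106 -0.026] F [ 4.2 -6.9 -5.2] w 0.0218
```

```bash
python3 -m handwheel '[[[-0.13,0.33,0,0],[-0.22,0.29,0,0],[-0.28,0.22,0,0],[-0.33,0.14,0,0]]]'; python3 cr.py;  python3 -m handwheel '[[[-0.36,0.05,0,0],[-0.36,-0.04,0,0],[-0.33,-0.13,0,0]]]'; python3 cr.py
```

```text
time_s: 38.15
tcp_pos: [0.6476, 0.077, 0.1185]
eef_rot: [20.2, 84.2, -162.1]
contact_force: [6.7, -3.8, -6.9]
gripper_width: 0.0224
t 38.1 theta 68.9 r 0.0531 z 0.1372 tilt [-0.096 -0.031] F [ 6.7 -3.8 -6.9] w 0.0224
time_s: 38.45
tcp_pos: [0.6125, 0.0773, 0.1185]
eef_rot: [18.9, 85.1, -163.3]
contact_force: [5.3, 8.0, -6.9]
gripper_width: 0.0219
t 38.5 theta 108.1 r 0.0523 z 0.1373 tilt [-0.081 -0.024] F [ 5.3  8.  -6.9] w 0.0219
```

```bash
python3 -m handwheel '[[[-0.33,-0.15,0,0],[-0.28,-0.22,0,0]]]'; python3 cr.py;  python3 -m handwheel '[[[-0.18,-0.22,0,0],[-0.12,-0.2,0,0],[0,0,0,0]]]'; python3 cr.py
```

```text
time_s: 38.65
tcp_pos: [0.5923, 0.0651, 0.1185]
eef_rot: [18.2, 85.7, -163.8]
contact_force: [10.4, -0.3, -10.4]
gripper_width: 0.0221
t 38.6 theta 134.3 r 0.0524 z 0.1373 tilt [-0.072 -0.021] F [ 10.4  -0.3 -10.4] w 0.0221
time_s: 38.95
tcp_pos: [0.5871, 0.0577, 0.1189]
eef_rot: [7.5, 86.8, -174.5]
contact_force: [-4.7, -10.3, -2.6]
gripper_width: 0.0211
t 39.0 theta 144.7 r 0.0516 z 0.1377 tilt [-0.055 -0.005] F [ -4.7 -10.3  -2.6] w 0.0211
```

```bash
python3 -m handwheel '[[[-0.08,-0.12,0,0],[0,0,0,0]]]'; python3 cr.py; python3 -m handwheel '[[[0,0,0,0],[0,0,0,0],[0,0,0,0],[0,0,0,0]]]' 50; python3 -m handwheel '[[[0,0,0.4,0],[0,0,0.5,0],[0,0,0.5,0],[0,0,0.5,0],[0,0,0.5,0],[0,0,0,0]]]'; python3 st.py
python3 - <<'E'
from h import *
cv2.imwrite("pics/h0.png",vision.capture("scene"));t=vision.capture("top");cv2.imwrite("pics/h1.png",t)
E
```

```text
time_s: 39.15
tcp_pos: [0.5872, 0.0576, 0.119]
eef_rot: [0.6, 87.2, 178.6]
contact_force: [-1.8, -4.3, -2.0]
gripper_width: 0.0211
t 39.1 theta 145.0 r 0.0515 z 0.1378 tilt [-0.048  0.001] F [-1.8 -4.3 -2. ] w 0.0211
time_s: 39.55
tcp_pos: [0.5856, 0.0558, 0.1193]
eef_rot: [3.6, 87.0, -178.3]
contact_force: [-0.8, -0.5, -0.3]
gripper_width: 0.0471
time_s: 40.15
tcp_pos: [0.5836, 0.053, 0.2185]
eef_rot: [6.7, 86.7, -175.3]
contact_force: [-0.5, -0.2, 0.5]
gripper_width: 0.0502
[0.5836 0.053  0.2185] jaw 177.95 tilt [-0.0573 -0.0047] J [ 23.6  14.6  -8.5  -1.1 -70.1 -25.2] F [-0.5 -0.2  0.5]
```

View pics/h0.png

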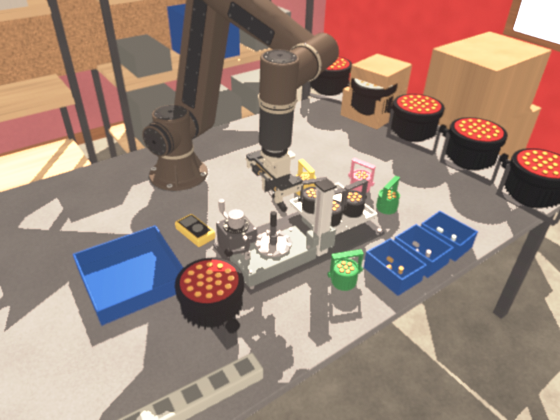

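View pics/h1.png

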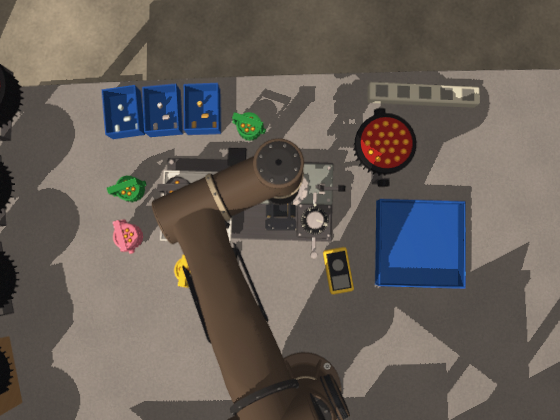

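Run:
```python
from h import *
t=cv2.imread("pics/h1.png");crop(t,270,150,370,250,"h2.png",6)
print(onz("top",(341.5,187.5),.115))
```

```text
h2.png scale 6
[ 0.62152196 -0.12779966  0.115     ]
```

View pics/h2.png

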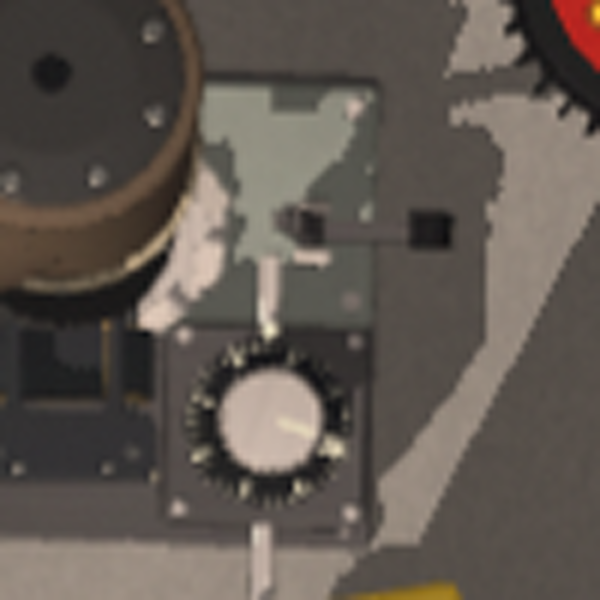

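```bash
python3 -m handwheel '[[[0,-0.5,0,0],[0,-0.5,0,0],[0,-0.5,0,0],[0.2,-0.5,0,0],[0.2,-0.5,0,0],[0.2,-0.5,0,0],[0.2,-0.5,0,0],[0.1,-0.5,0,0]]]';python3 -m handwheel '[[[0,-0.3,0,0],[0,0,0,0]]]'; python3 st.py
```

```text
time_s: 41.05
tcp_pos: [0.6134, -0.1118, 0.2066]
eef_rot: [6.7, 85.6, -175.2]
contact_force: [-1.0, -0.3, -0.2]
gripper_width: 0.0505
time_s: 41.25
tcp_pos: [0.6123, -0.1265, 0.2039]
eef_rot: [6.7, 85.4, -175.4]
contact_force: [-0.5, -0.2, 0.1]
gripper_width: 0.0502
[ 0.6123 -0.1265  0.2039] jaw 177.9 tilt [-0.0807 -0.0065] J [  6.1  19.5  -4.   -0.1 -71.2  -8.1] F [-0.5 -0.2  0.1]
```

Run:
```python
from h import *
t=cv2.imread("pics/h1.png");crop(t,340,100,430,200,"h3.png",6)
for p in((386,143),(356,143),(416,143),(378,182),(388,185)):print(p,onz("top",p,.17),onz("top",p,.03)[:2])
```

```text
h3.png scale 6
(386, 143) [ 0.74175207 -0.25663986  0.17      ] [ 0.77101434 -0.28720633]
(356, 143) [ 0.74429847 -0.16899264  0.17      ] [ 0.77381476 -0.190816  ]
(416, 143) [ 0.73929388 -0.34464583  0.17      ] [ 0.76831094 -0.3839912 ]
(378, 182) [ 0.62781915 -0.22738345  0.17      ] [ 0.64571621 -0.2550315 ]
(388, 185) [ 0.61822159 -0.25593148  0.17      ] [ 0.63516126 -0.2864273 ]
```

View pics/h3.png

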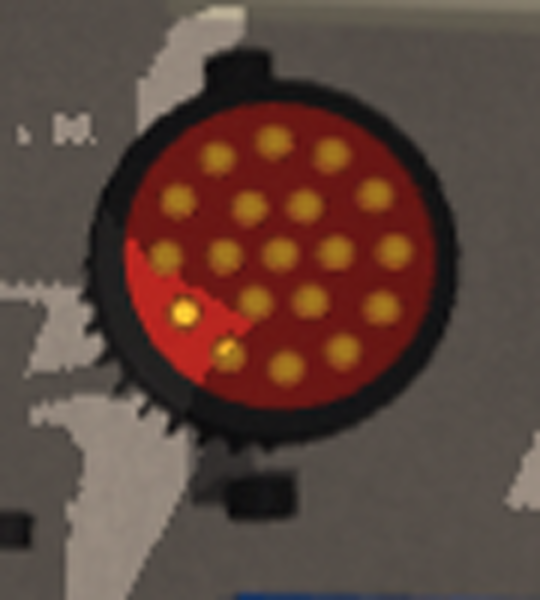

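```bash
python3 -m handwheel '[[[0.15,-0.03,-0.2,1],[0,0,-0.4,0],[0,0,-0.4,0],[0,0,-0.4,0],[0,0,-0.4,0],[0,0,-0.3,0],[0,0,0,0]]]'; python3 st.py
```

```text
time_s: 41.95
tcp_pos: [0.6153, -0.1242, 0.1147]
eef_rot: [5.6, 85.2, -171.3]
contact_force: [-0.2, -0.3, -0.1]
gripper_width: 0.0501
[ 0.6153 -0.1242  0.1147] jaw -176.86 tilt [-0.0831 -0.0128] J [  6.5  23.9  -9.9   0.2 -61.   -3.4] F [-0.2 -0.3 -0.1]
```

```bash
python3 -m handwheel '[[[0.08,-0.09,-0.25,0],[0,0,-0.18,0],[0,0,0,0]]]'; python3 st.py; python3 -m handwheel '[[[0,0,0,0],[0,0,0,0],[0,0,0,0],[0,0,0,0],[0,0,0,0],[0,0,0,0]]]' 0 15; python3 st.py
```

```text
time_s: 42.25
tcp_pos: [0.6195, -0.1276, 0.0973]
eef_rot: [5.8, 85.3, -171.0]
contact_force: [-0.1, -0.1, -0.1]
gripper_width: 0.0498
[ 0.6195 -0.1276  0.0973] jaw -176.81 tilt [-0.0816 -0.013 ] J [  6.2  25.2 -10.4   0.3 -59.1  -3.1] F [-0.1 -0.1 -0.1]
time_s: 42.85
tcp_pos: [0.6197, -0.1278, 0.0988]
eef_rot: [5.9, 85.3, -171.0]
contact_force: [0.1, 1.1, -0.7]
gripper_width: 0.0191
[ 0.6197 -0.1278  0.0988] jaw -176.87 tilt [-0.0803 -0.0128] J [  6.1  25.1 -10.4   0.3 -59.2  -3.1] F [ 0.1  1.1 -0.7]
```

```bash
python3 -m handwheel '[[[0,0.12,0.2,0],[0.01,0.12,0.2,0],[0.01,0.17,0.15,0],[0.01,0.17,0.15,0],[0.02,0.21,0.1,0],[0.02,0.21,0.1,0],[0.02,0.4,0.05,0],[0,0,0,0]]]'; python3 st.py
```

```text
time_s: 43.65
tcp_pos: [0.6232, -0.0666, 0.138]
eef_rot: [5.4, 85.3, -171.5]
contact_force: [0.9, 0.0, -5.0]
gripper_width: 0.0191
[ 0.6232 -0.0666  0.138 ] jaw -176.93 tilt [-0.0813 -0.0121] J [ 11.6  22.6  -8.4  -0.3 -63.7  -8.3] F [ 0.9  0.  -5. ]
```

```bash
python3 -m handwheel '[[[0,0.1,-0.02,0],[0,0,0,0]]]'; python3 -m handwheel '[[[0,0,0,0],[0,0,0,0],[0,0,0,0],[0,0,0,0]]]' 50; python3 -m handwheel '[[[0,0,0.5,0],[0,0,0.7,0],[0,0,0.7,0],[0,0,0.7,0],[0,0,0.7,0],[0,0,0.7,0],[0,0,0.7,0],[0,0,0,0]]]' 70; python3 st.py
```

```text
time_s: 43.85
tcp_pos: [0.6234, -0.0618, 0.1376]
eef_rot: [6.0, 85.3, -170.8]
contact_force: [0.6, -2.0, -5.0]
gripper_width: 0.0193
time_s: 44.25
tcp_pos: [0.6241, -0.0619, 0.139]
eef_rot: [6.1, 85.4, -170.7]
contact_force: [-0.0, -0.1, -0.1]
gripper_width: 0.0452
time_s: 45.05
tcp_pos: [0.6219, -0.0636, 0.3348]
eef_rot: [6.2, 85.3, -170.7]
contact_force: [-0.3, -0.3, 0.2]
gripper_width: 0.0697
[ 0.6219 -0.0636  0.3348] jaw -176.92 tilt [-0.08   -0.0132] J [ 11.9  16.1   8.1  -0.2 -86.7  -8.8] F [-0.3 -0.3  0.2]
```

```bash
python3 -m handwheel '[[[-0.3,-0.7,0,0],[-0.3,-0.7,0,0],[-0.3,-0.7,0,0],[-0.4,-0.7,0,0],[-0.4,-0.7,0,0],[-0.5,-0.7,0,0],[-0.5,-0.7,0,0],[-0.5,-0.7,0,0]]]';python3 -m handwheel '[[[-0.3,-0.6,0,0],[-0.3,-0.6,0,0],[0,0,0,0]]]'; python3 st.py
python3 - <<'E'
from h import *
s=vision.capture("scene");cv2.imwrite("pics/i0.png",s);t=vision.capture("top");cv2.imwrite("pics/i1.png",t)
crop(t,140,130,260,250,"i2.png",5);crop(s,270,140,400,250,"i3.png",6);crop(t,260,150,350,250,"i4.png",6)
E
```

```text
time_s: 45.85
tcp_pos: [0.4901, -0.2918, 0.333]
eef_rot: [4.9, 85.4, -171.7]
contact_force: [0.7, -1.2, 0.3]
gripper_width: 0.0699
time_s: 46.15
tcp_pos: [0.4616, -0.3443, 0.3328]
eef_rot: [4.9, 85.4, -171.9]
contact_force: [-0.2, 0.0, -0.2]
gripper_width: 0.07
[ 0.4616 -0.3443  0.3328] jaw -176.82 tilt [-0.0793 -0.0112] J [-16.   10.5  -0.3   1.9 -83.4  18.9] F [-0.2  0.  -0.2]
i2.png scale 5
i3.png scale 6
i4.png scale 6
```

View pics/i1.png

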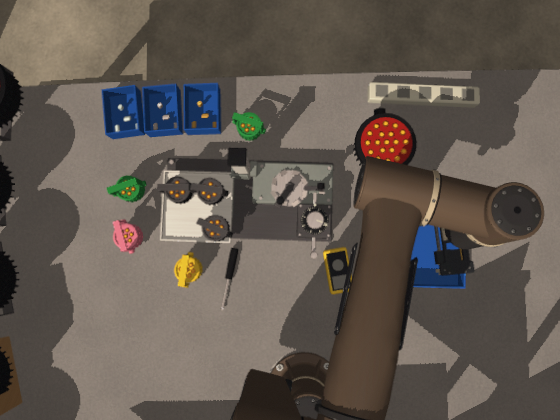

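View pics/i2.png

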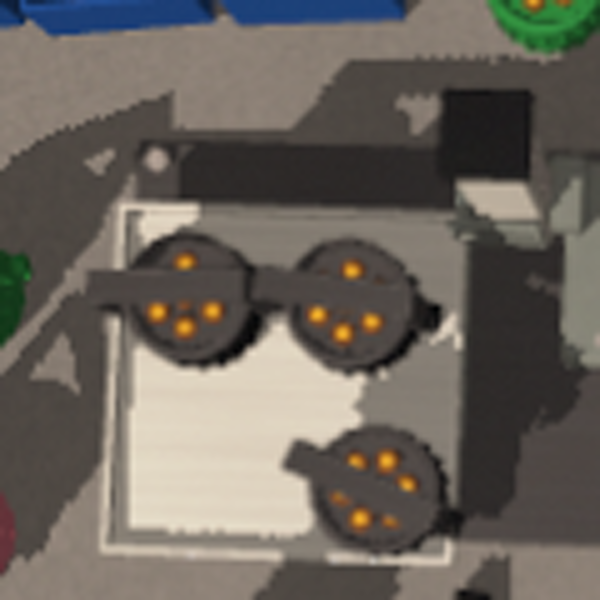

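View pics/i3.png

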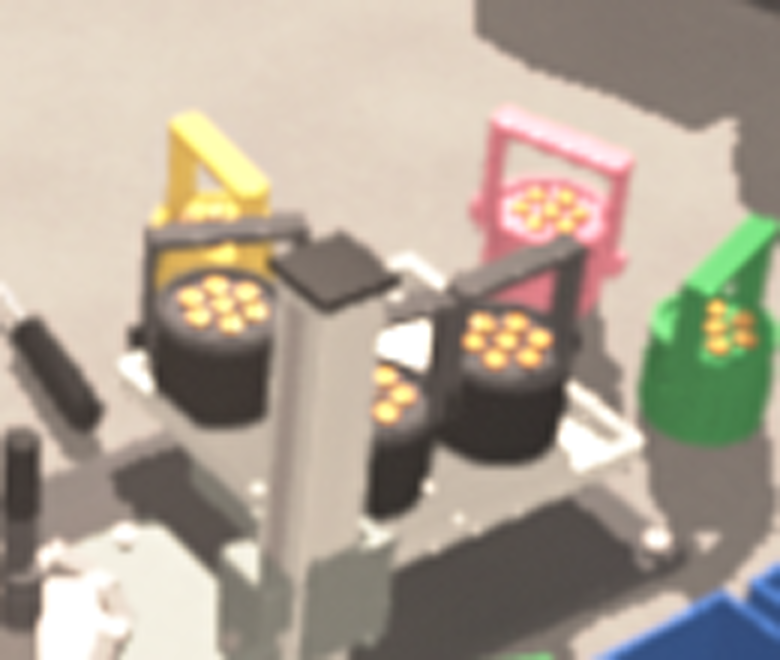

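View pics/i4.png

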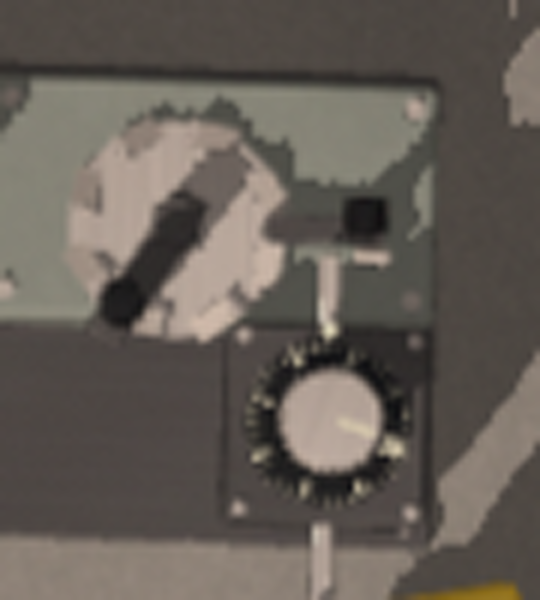

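Run:
```python
from h import *
g=lambda u,v:(140+u/5,130+v/5)
L={"A":(185,295),"B":(347,302),"C":(373,490)}
B={"A":((90,288),(245,287)),"B":((255,284),(408,300)),"C":((290,454),(435,506))}
for k in L:
  c=onz("top",g(*L[k]),.116);a,b=[onz("top",g(*p),.17) for p in B[k]];w=a-b
  print(k,c[:2].round(4),"bar mid",((a+b)/2)[:2].round(4),"len",np.linalg.norm(w).round(3),"ydir",np.degrees(np.arctan2(w[1],w[0])).round(1))
  for dz in(0,):
    print(" scene lens pred",(proj("scene",c)-[270,140])*6)
```

```text
A [0.6321 0.3677] bar mid [0.6301 0.3663] len 0.091 ydir 88.6
 scene lens pred [506.5790926  333.44398101]
B [0.6248 0.2693] bar mid [0.6244 0.2702] len 0.09 ydir 82.2
 scene lens pred [368.70805015 385.47186587]
C [0.5112 0.2555] bar mid [0.5149 0.254 ] len 0.089 ydir 68.8
 scene lens pred [223.20761683 296.63024713]
```

```bash
python3 -m handwheel '[[[0.2,0.9,0,-0.3],[0.2,0.9,0,-0.3],[0.1,0.9,0,-0.3],[0.1,0.9,0,-0.3],[0.1,0.9,0,-0.3],[0.1,0.9,0,-0.3],[0.1,0.9,0,-0.3],[0.1,0.9,0,-0.3]]]' 60;python3 -m handwheel '[[[0.1,0.9,0,-0.3],[0.1,0.9,0,-0.3],[0,0.9,0,-0.3],[0,0.9,0,-0.3],[0,0.9,0,-0.3],[0,0.8,0,-0.3],[0,0.5,0,-0.2],[0,0,0,0]]]'; python3 st.py
```

```text
time_s: 47.05
tcp_pos: [0.5035, -0.0413, 0.3308]
eef_rot: [3.4, 85.3, 174.2]
contact_force: [0.5, 0.5, 0.6]
gripper_width: 0.0602
time_s: 47.85
tcp_pos: [0.5078, 0.2129, 0.3299]
eef_rot: [2.0, 85.3, 163.1]
contact_force: [0.5, -0.2, 0.3]
gripper_width: 0.0602
[0.5078 0.2129 0.3299] jaw 161.13 tilt [-0.0782  0.0237] J [ 40.2   8.3  -1.   -4.  -83.3 -58.5] F [ 0.5 -0.2  0.3]
```

```bash
python3 -m handwheel '[[[0.05,0.5,0,0],[0.05,0.5,-0.3,0],[0,0,-0.5,0],[0,0,-0.5,0],[0,0,-0.5,0],[0,0,-0.5,0],[0,0,-0.4,0],[0,0,0,0]]]'; python3 st.py
python3 - <<'E'
from h import *
s=vision.capture("scene");crop(s,240,110,400,240,"j1.png",5)
s=vision.capture("top");cv2.imwrite("pics/j2.png",s)
E
```

```text
time_s: 48.65
tcp_pos: [0.5084, 0.2578, 0.2124]
eef_rot: [3.2, 85.2, 164.8]
contact_force: [-1.1, 0.2, 0.6]
gripper_width: 0.0598
[0.5084 0.2578 0.2124] jaw 161.52 tilt [-0.0814  0.0222] J [ 43.6  13.6  -9.4  -4.4 -69.6 -60.4] F [-1.1  0.2  0.6]
j1.png scale 5
```

View pics/j1.png

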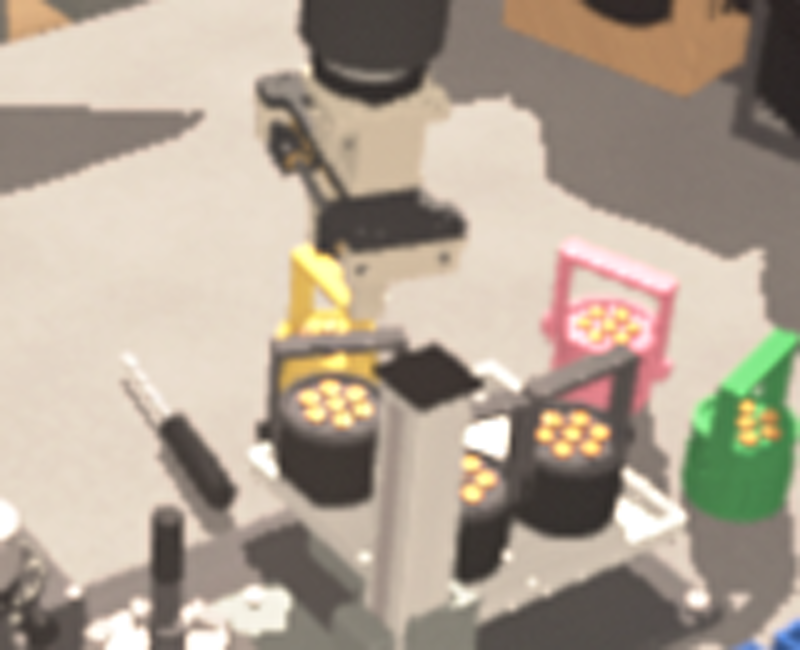

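```bash
python3 -m handwheel '[[[0.1,-0.06,-0.3,0],[0,0,-0.4,0],[0,0,-0.4,0],[0,0,-0.35,0],[0,0,0,0]]]'; python3 st.py; python3 -m handwheel '[[[0,0,0,0],[0,0,0,0],[0,0,0,0],[0,0,0,0],[0,0,0,0],[0,0,0,0]]]' 0 30; python3 st.py
```

```text
time_s: 49.25
tcp_pos: [0.5167, 0.257, 0.1575]
eef_rot: [-3.6, 85.6, 158.0]
contact_force: [-0.4, -0.0, -0.5]
gripper_width: 0.0601
[0.5167 0.257  0.1575] jaw 161.61 tilt [-0.0716  0.0289] J [ 43.   16.4 -13.2  -4.5 -62.4 -59.3] F [-0.4 -0.  -0.5]
time_s: 49.85
tcp_pos: [0.5181, 0.2578, 0.1608]
eef_rot: [-6.6, 85.7, 155.0]
contact_force: [-0.3, 0.1, -1.2]
gripper_width: 0.0203
[0.5181 0.2578 0.1608] jaw 161.63 tilt [-0.0681  0.0318] J [ 43.   16.2 -12.9  -4.5 -62.6 -59.3] F [-0.3  0.1 -1.2]
```

```bash
python3 -m handwheel '[[[0,0,0,0],[0,0,0,0],[0,0,0,0]]]' 60; python3 -m handwheel '[[[0,0,-0.3,0],[0,0,0,0]]]'; python3 -m handwheel '[[[0,0,0,0],[0,0,0,0],[0,0,0,0],[0,0,0,0],[0,0,0,0],[0,0,0,0]]]' 0 35; python3 st.py
```

```text
time_s: 50.15
tcp_pos: [0.5179, 0.2578, 0.1608]
eef_rot: [-6.6, 85.7, 155.0]
contact_force: [-0.9, 0.7, -0.3]
gripper_width: 0.0387
time_s: 50.35
tcp_pos: [0.5183, 0.2579, 0.1479]
eef_rot: [-7.3, 85.7, 154.4]
contact_force: [0.3, 0.7, -0.8]
gripper_width: 0.0546
time_s: 50.95
tcp_pos: [0.5181, 0.2579, 0.1477]
eef_rot: [-6.7, 85.7, 154.9]
contact_force: [-1.2, 0.6, 1.5]
gripper_width: 0.0198
[0.5181 0.2579 0.1477] jaw 161.64 tilt [-0.0681  0.0319] J [ 43.   16.9 -13.8  -4.6 -61.  -59.1] F [-1.2  0.6  1.5]
```

```bash
python3 -m handwheel '[[[0,0,0.3,0],[0,0,0.5,0],[0,0,0.6,0],[0,0,0.7,0],[0,0,0.7,0],[0,0,0.7,0],[0,0,0.6,0],[0,0,0,0]]]'; python3 st.py
python3 - <<'E'
from h import *
s=vision.capture("scene");crop(s,240,90,400,220,"j3.png",5)
E
```

```text
time_s: 51.75
tcp_pos: [0.5145, 0.2547, 0.3175]
eef_rot: [-1.1, 85.4, 160.4]
contact_force: [0.0, -0.1, -3.7]
gripper_width: 0.0198
[0.5145 0.2547 0.3175] jaw 161.52 tilt [-0.075   0.0267] J [ 43.   10.5   0.3  -4.1 -81.9 -60.8] F [ 0.  -0.1 -3.7]
j3.png scale 5
```

View pics/j3.png

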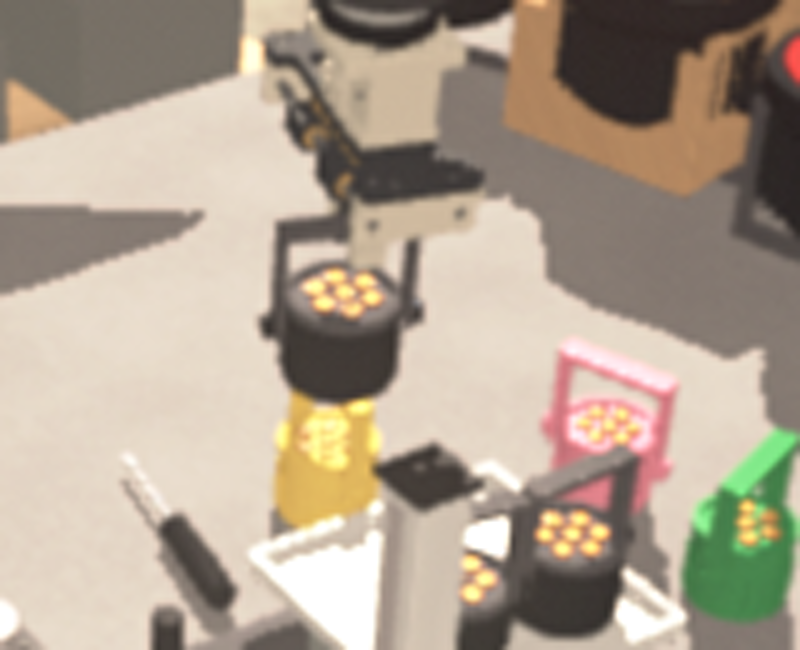

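```bash
python3 -m handwheel '[[[-0.1,-0.5,0,0.2],[-0.1,-0.8,0,0.2],[-0.1,-0.8,0.05,0.2],[-0.1,-0.8,0.05,0.2],[-0.1,-0.8,0.05,0.2],[-0.1,-0.8,0,0.2],[-0.1,-0.8,0,0.2],[-0.1,-0.8,0,0.2]]]';python3 -m handwheel '[[[-0.1,-0.8,0.05,0.2],[-0.1,-0.8,0.05,0.2],[-0.1,-0.8,0.05,0.2],[-0.1,-0.8,0.05,0.2],[-0.2,-0.8,0.05,0.2],[-0.3,-0.8,0,0.2],[-0.3,-0.8,0,0.2],[-0.3,-0.8,0,0]]]';python3 -m handwheel '[[[-0.2,-0.8,0,0],[-0.3,-0.8,0,0],[-0.3,-0.8,0,0],[-0.2,-0.8,0,0],[0,0,0,0],[0,0,0,0]]]'; python3 st.py
```

```text
time_s: 52.6
tcp_pos: [0.4732, 0.0046, 0.3066]
eef_rot: [5.3, 84.2, 175.4]
contact_force: [0.3, -1.0, -5.4]
gripper_width: 0.0196
time_s: 53.4
tcp_pos: [0.4031, -0.2598, 0.3031]
eef_rot: [3.0, 83.1, -179.7]
contact_force: [0.4, 0.3, -5.3]
gripper_width: 0.0193
time_s: 54.0
tcp_pos: [0.3544, -0.3929, 0.2919]
eef_rot: [-1.4, 82.3, 175.7]
contact_force: [-0.8, -0.4, -5.2]
gripper_width: 0.0194
[ 0.3544 -0.3929  0.2919] jaw 177.06 tilt [-0.1334  0.0101] J [-24.7   8.4  -8.7   2.7 -80.2  21.1] F [-0.8 -0.4 -5.2]
```

```bash
python3 -m handwheel '[[[0.3,-0.4,0,0],[0.3,-0.4,0,0],[0.25,-0.2,-0.3,0],[0,0,-0.5,0],[0,0,-0.5,0],[0,0,-0.5,0],[0,0,-0.5,0],[0,0,0,0]]]'; python3 st.py;python3 - <<'E'
from h import *
s=vision.capture("scene");crop(s,60,170,260,330,"k1.png",4)
E
```

```text
time_s: 54.8
tcp_pos: [0.3887, -0.4264, 0.1854]
eef_rot: [-5.3, 81.8, 171.9]
contact_force: [-0.4, 0.4, -4.7]
gripper_width: 0.0191
[ 0.3887 -0.4264  0.1854] jaw 177.27 tilt [-0.141  0.02 ] J [-26.5  17.2 -11.4   2.8 -69.2  22.5] F [-0.4  0.4 -4.7]
k1.png scale 4
```

View pics/k1.png

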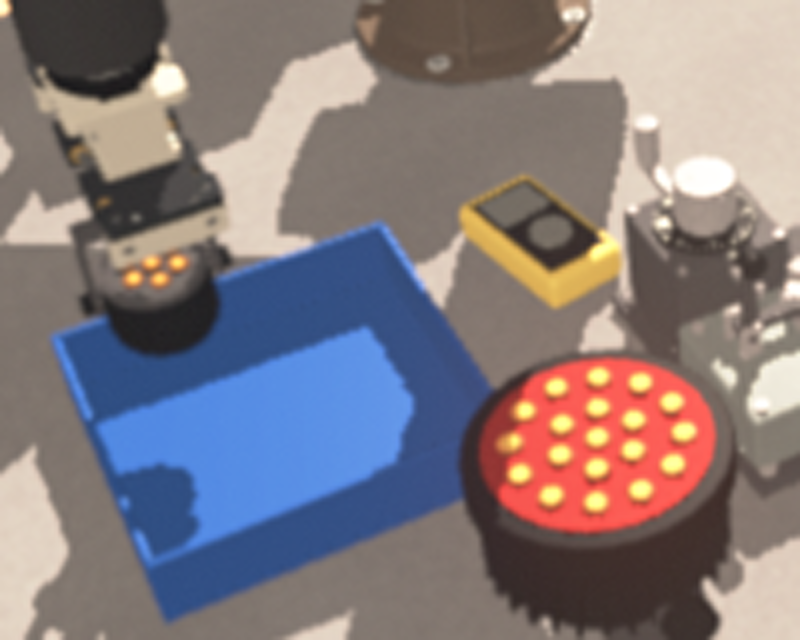

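Run:
```python
from h import *
g=lambda u,v:(60+u/4,170+v/4)
for p in((55,340),(380,225),(155,558)):print(onz("scene",g(*p),.06))
```

```text
[ 0.31785572 -0.50491622  0.06      ]
[ 0.33079451 -0.24238477  0.06      ]
[ 0.57297905 -0.51497905  0.06      ]
```

```bash
python3 -m handwheel '[[[0.3,-0.2,-0.3,0],[0,0,-0.4,0],[0,0,-0.4,0],[0,0,-0.3,0],[0,0,-0.15,0],[0,0,0,0]]]'; python3 st.py; python3 -m handwheel '[[[0,0,-0.12,0],[0,0,-0.1,0],[0,0,0,0]]]'; python3 st.py
```

```text
time_s: 55.45
tcp_pos: [0.4055, -0.4355, 0.1279]
eef_rot: [-3.0, 82.3, 174.4]
contact_force: [-0.3, 0.8, -4.9]
gripper_width: 0.0194
[ 0.4055 -0.4355  0.1279] jaw 177.46 tilt [-0.1341  0.0131] J [-26.4  21.3 -13.6   3.1 -62.4  22.2] F [-0.3  0.8 -4.9]
time_s: 55.75
tcp_pos: [0.4064, -0.4361, 0.1204]
eef_rot: [-2.3, 82.4, 175.1]
contact_force: [-0.4, 1.4, -4.8]
gripper_width: 0.0192
[ 0.4064 -0.4361  0.1204] jaw 177.48 tilt [-0.1317  0.0113] J [-26.4  21.7 -14.1   3.2 -61.3  22.2] F [-0.4  1.4 -4.8]
```

```bash
python3 -m handwheel '[[[0,0,-0.15,0],[0,0,-0.1,0],[0,0,0,0]]]'; python3 st.py; python3 -m handwheel '[[[0,0,-0.12,0],[0,0,-0.1,0],[0,0,0,0]]]'; python3 st.py
```

```text
time_s: 56.05
tcp_pos: [0.4067, -0.4364, 0.1103]
eef_rot: [-2.1, 82.5, 175.3]
contact_force: [0.2, -0.8, -4.0]
gripper_width: 0.0197
[ 0.4067 -0.4364  0.1103] jaw 177.47 tilt [-0.1307  0.0106] J [-26.4  22.2 -14.8   3.2 -60.   22.1] F [ 0.2 -0.8 -4. ]
time_s: 56.35
tcp_pos: [0.4073, -0.4394, 0.1069]
eef_rot: [0.7, 82.6, 178.3]
contact_force: [-0.1, -0.2, -4.9]
gripper_width: 0.0194
[ 0.4073 -0.4394  0.1069] jaw 177.59 tilt [-0.1296  0.0038] J [-26.5  22.5 -15.1   3.6 -59.3  22. ] F [-0.1 -0.2 -4.9]
```

```bash
python3 -m handwheel '[[[0,0,-0.12,0],[0,0,0,0]]]'; python3 st.py;python3 - <<'E'
from h import *
s=vision.capture("scene");crop(s,60,170,220,310,"k2.png",5)
E
```

```text
time_s: 56.55
tcp_pos: [0.4077, -0.4415, 0.1061]
eef_rot: [2.8, 82.6, -179.5]
contact_force: [0.9, 0.3, -5.5]
gripper_width: 0.0193
[ 0.4077 -0.4415  0.1061] jaw 177.66 tilt [-0.1281 -0.0011] J [-26.5  22.5 -15.2   3.9 -58.9  22. ] F [ 0.9  0.3 -5.5]
k2.png scale 5
```

View pics/k2.png

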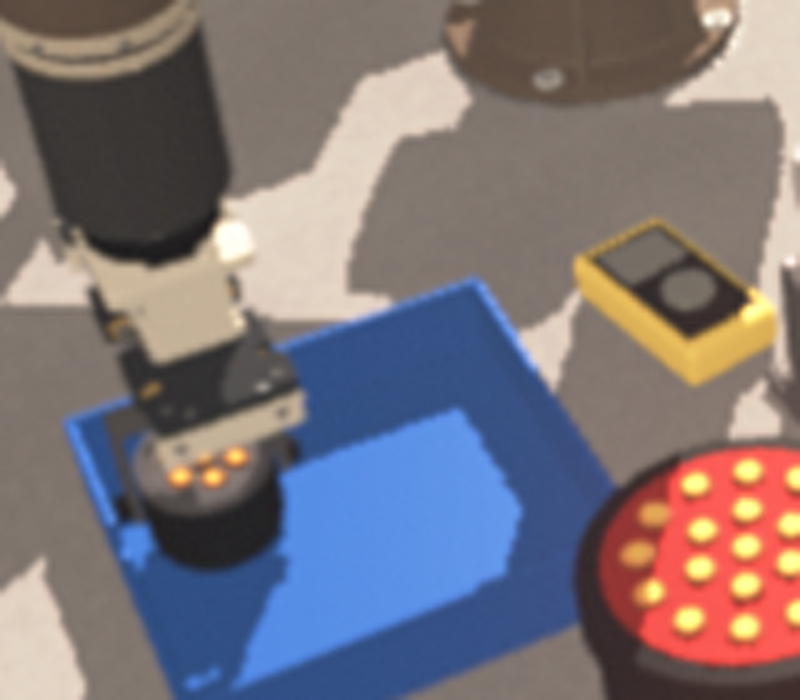

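```bash
python3 -m handwheel '[[[0,0,0,0],[0,0,0,0],[0,0,0,0],[0,0,0,0]]]' 45; python3 st.py; python3 -m handwheel '[[[0,0,0.3,0],[0,0,0.5,0],[0,0,0.6,0],[0,0,0.7,0],[0,0,0.7,0],[0,0,0.7,0],[0,0,0.6,0],[0,0,0,0]]]'; python3 st.py;python3 - <<'E'
from h import *
s=vision.capture("scene");crop(s,60,170,220,310,"k3.png",5)
E
```

```text
time_s: 57.0
tcp_pos: [0.4072, -0.4411, 0.1046]
eef_rot: [2.3, 82.5, 179.9]
contact_force: [-1.7, 0.4, -0.4]
gripper_width: 0.0435
[ 0.4072 -0.4411  0.1046] jaw 177.65 tilt [-0.1297  0.0002] J [-26.5  22.6 -15.3   3.9 -58.8  22. ] F [-1.7  0.4 -0.4]
time_s: 57.8
tcp_pos: [0.4087, -0.4418, 0.2821]
eef_rot: [4.4, 82.9, -177.9]
contact_force: [0.7, 0.2, 0.2]
gripper_width: 0.0449
[ 0.4087 -0.4418  0.2821] jaw 177.73 tilt [-0.1242 -0.0047] J [-26.4  15.1  -1.7   3.5 -79.6  23.4] F [0.7 0.2 0.2]
k3.png scale 5
```

View pics/k3.png

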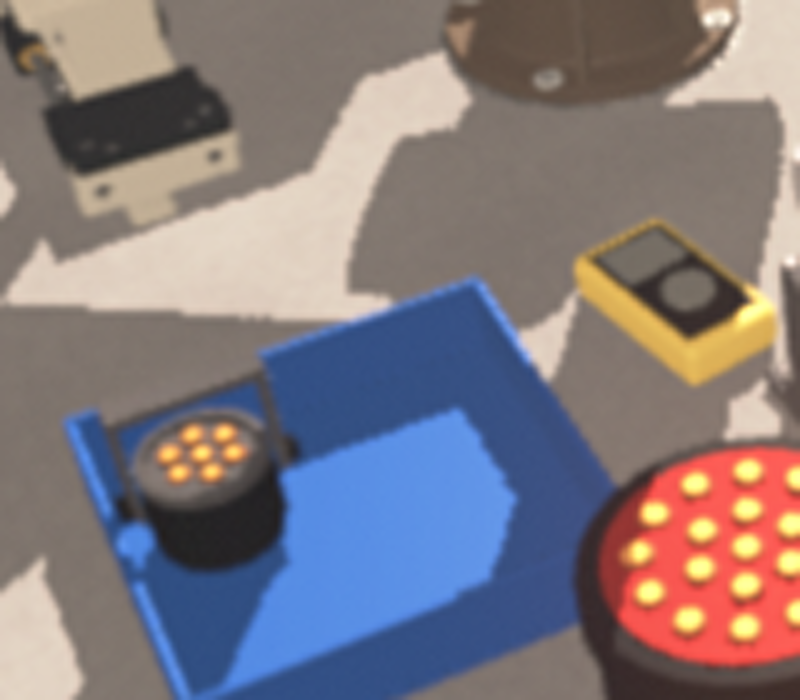

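```bash
cat > tf.py <<'E'
from h import *
c=np.array([.450,-.378]);y=np.radians(-3)
def tote(p):
    d=np.asarray(p)[:2]-c;return np.array([np.cos(y)*d[0]+np.sin(y)*d[1],-np.sin(y)*d[0]+np.cos(y)*d[1]])
def fromtote(a,b): return c+np.array([np.cos(y)*a-np.sin(y)*b,np.sin(y)*a+np.cos(y)*b])
E
python3 - <<'E'
from tf import *
p=onz("scene",(100.6,260.6),.072);print(p,tote(p)); print(fromtote(-.06,.06),fromtote(.06,.0),fromtote(.06,-.06))
cv2.imwrite("pics/k4.png",vision.capture("top"))
E
```

```text
[ 0.40247851 -0.44776589  0.072     ] [-0.0438051  -0.07215737]
[ 0.39322239 -0.31494207] [ 0.50991777 -0.38114016] [ 0.50677761 -0.44105793]
```

View pics/k4.png

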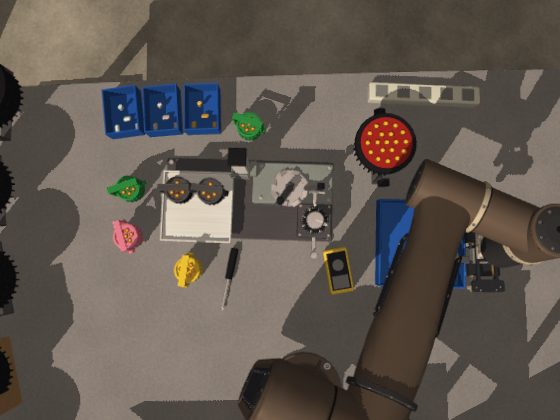

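```bash
python3 -m handwheel '[[[-0.1,-0.6,0,0],[-0.1,-0.7,0,0],[-0.2,-0.7,0,0],[-0.2,-0.7,0,0],[-0.2,-0.7,0,0],[-0.1,-0.6,0,0],[0,0,0,0]]]' 87;python3 -m handwheel '[[[0,0,-0.6,0],[0,0,-0.8,0],[0,0,-0.8,0],[0,0,-0.8,0],[0,0,-0.8,0],[0,0,-0.8,0],[0,0,0,0]]]' ; python3 st.py
```

```text
time_s: 58.6
tcp_pos: [0.3692, -0.6032, 0.272]
eef_rot: [-0.6, 82.3, 177.3]
contact_force: [0.4, -0.7, -0.6]
gripper_width: 0.0863
time_s: 59.3
tcp_pos: [0.3668, -0.5983, 0.0765]
eef_rot: [-3.1, 82.1, 174.8]
contact_force: [-1.1, -0.0, -0.7]
gripper_width: 0.0871
[ 0.3668 -0.5983  0.0765] jaw 177.93 tilt [-0.1377  0.0125] J [-40.1  32.4  -3.3   5.2 -61.   35.3] F [-1.1 -0.  -0.7]
```

```bash
python3 -m handwheel '[[[0,0,-0.6,0],[0,0,-0.5,0],[0,0,-0.3,0],[0,0,0,0]]]' ; python3 st.py; python3 -m handwheel '[[[0,0,-0.2,0],[0,0,-0.2,0],[0,0,0,0]]]' ; python3 st.py
```

```text
time_s: 59.7
tcp_pos: [0.3684, -0.5984, 0.0228]
eef_rot: [-2.2, 82.1, 175.8]
contact_force: [-0.1, 0.2, 0.3]
gripper_width: 0.0868
[ 0.3684 -0.5984  0.0228] jaw 178.05 tilt [-0.1373  0.01  ] J [-40.   35.4  -5.9   5.6 -55.2  34.6] F [-0.1  0.2  0.3]
time_s: 60.0
tcp_pos: [0.37, -0.5997, 0.0092]
eef_rot: [-0.9, 82.3, 177.2]
contact_force: [-0.2, 0.3, -0.8]
gripper_width: 0.087
[ 0.37   -0.5997  0.0092] jaw 178.06 tilt [-0.1344  0.0066] J [-40.   36.2  -6.5   5.8 -53.6  34.4] F [-0.2  0.3 -0.8]
```

```bash
python3 -m handwheel '[[[0,0,-0.2,0],[0,0,-0.2,0],[0,0,-0.2,0]]]' ; python3 st.py
```

```text
time_s: 60.3
tcp_pos: [0.3709, -0.6015, 0.0066]
eef_rot: [2.7, 82.3, -178.8]
contact_force: [-10.4, 22.2, 48.6]
gripper_width: 0.0867
[ 0.3709 -0.6015  0.0066] jaw 178.51 tilt [-0.134  -0.0028] J [-39.9  36.3  -6.9   6.4 -52.7  34.3] F [-10.4  22.2  48.6]
```

```bash
python3 -m handwheel '[[[-0.4,0,-0.05,0],[-0.4,0,-0.05,0],[-0.4,0,-0.05,0]]]' ; python3 st.py
```

```text
time_s: 60.6
tcp_pos: [0.3262, -0.6034, 0.0068]
eef_rot: [6.5, 82.7, -174.8]
contact_force: [6.5, 1.4, 8.8]
gripper_width: 0.0873
[ 0.3262 -0.6034  0.0068] jaw 178.7 tilt [-0.1259 -0.0115] J [-42.4  34.2 -11.3   7.  -49.6  36.3] F [6.5 1.4 8.8]
```

```bash
python3 -m handwheel '[[[-0.4,0,-0.15,0],[-0.4,0,-0.15,0],[-0.4,0,-0.15,0]]]' ; python3 st.py
```

```text
time_s: 60.9
tcp_pos: [0.2993, -0.6182, 0.0045]
eef_rot: [30.6, 84.3, -150.1]
contact_force: [14.5, 8.1, 24.2]
gripper_width: 0.0871
[ 0.2993 -0.6182  0.0045] jaw 179.22 tilt [-0.086  -0.0495] J [-44.9  32.8 -14.7   7.9 -44.3  38.6] F [14.5  8.1 24.2]
```

```bash
python3 -m handwheel '[[[-0.3,-0.3,-0.08,0],[-0.3,-0.3,-0.08,0]]]' ; python3 st.py
```

```text
time_s: 61.1
tcp_pos: [0.2805, -0.6448, 0.004]
eef_rot: [38.9, 84.5, -141.5]
contact_force: [8.5, 11.0, 20.1]
gripper_width: 0.0872
[ 0.2805 -0.6448  0.004 ] jaw 179.49 tilt [-0.0749 -0.0596] J [-47.7  33.5 -13.4   7.9 -43.8  41.6] F [ 8.5 11.  20.1]
```

```bash
python3 -m handwheel '[[[0.3,0.3,0.5,-1],[0.5,0.3,0.3,-1],[0.5,0.3,0,-1],[0.5,0.2,0,-1],[0.5,0,0,-1],[0.3,0,0,-1],[0,0,0,-1],[0,0,0,0]]]' ; python3 st.py
```

```text
time_s: 61.9
tcp_pos: [0.377, -0.6001, 0.0296]
eef_rot: [35.0, 84.3, 177.8]
contact_force: [-0.4, 0.9, -1.3]
gripper_width: 0.087
[ 0.377  -0.6001  0.0296] jaw 142.58 tilt [-0.0996  0.0039] J [-40.2  34.6  -5.6   4.3 -54.4   0.3] F [-0.4  0.9 -1.3]
```

```bash
python3 -m handwheel '[[[0,0,-0.4,0],[0,0,-0.25,0],[-0.3,0,-0.15,0],[-0.4,0,-0.15,0],[-0.4,0,-0.15,0]]]' ; python3 st.py
```

```text
time_s: 62.4
tcp_pos: [0.3552, -0.612, 0.0018]
eef_rot: [63.3, 86.0, -152.5]
contact_force: [12.7, 4.9, 21.9]
gripper_width: 0.0868
[ 0.3552 -0.612   0.0018] jaw 144.14 tilt [-0.0618 -0.0322] J [-42.1  34.7 -10.2   5.2 -46.7   2.7] F [12.7  4.9 21.9]
```

```bash
python3 -m handwheel '[[[-0.4,0,-0.1,0],[-0.4,0,-0.12,0],[-0.4,0,-0.12,0]]]' ; python3 st.py;  python3 -m handwheel '[[[0.1,0,0.4,0],[0,0.1,0.5,0],[0,0.3,0.6,0],[0.1,0.4,0.7,0],[0.1,0.5,0.7,0],[0.1,0.5,0.7,0],[0.2,0.5,0.7,0],[0.2,0.5,0.7,0]]]' ; python3 st.py
```

```text
time_s: 62.7
tcp_pos: [0.3235, -0.6228, 0.0006]
eef_rot: [97.5, 86.0, -117.4]
contact_force: [20.4, 10.0, 31.5]
gripper_width: 0.0871
[ 3.235e-01 -6.228e-01  6.000e-04] jaw 145.1 tilt [-0.0323 -0.0621] J [-44.6  33.1 -13.7   5.7 -42.1   5.5] F [20.4 10.  31.5]
time_s: 63.5
tcp_pos: [0.3478, -0.5055, 0.1989]
eef_rot: [84.8, 86.1, -129.8]
contact_force: [0.0, -0.7, 1.5]
gripper_width: 0.0871
[ 0.3478 -0.5055  0.1989] jaw 145.38 tilt [-0.0439 -0.0527] J [-34.8  15.3 -12.4   4.4 -62.7  -1.9] F [ 0.  -0.7  1.5]
```

```bash
python3 -m handwheel '[[[0.2,0.7,0.6,0.3],[0.2,0.8,0.6,0.3],[0.3,0.8,0.6,0.3],[0.3,0.8,0.6,0.3],[0.3,0.8,0.5,0.3],[0.3,0.8,0.4,0.3],[0.3,0.8,0.2,0.3],[0.3,0.8,0,0.3]]]' 60;python3 -m handwheel '[[[0.3,0.8,0,0.3],[0.3,0.8,0,0.3],[0.3,0.8,0,0.3],[0.3,0.8,0,0.3],[0.3,0.8,0,0.3],[0.3,0.8,0,0.3],[0.3,0.8,0,0.3],[0.3,0.8,0,0.3]]]'; python3 st.py
```

```text
time_s: 64.3
tcp_pos: [0.4338, -0.2455, 0.3451]
eef_rot: [83.0, 85.9, -118.9]
contact_force: [1.6, -0.5, -0.5]
gripper_width: 0.0602
time_s: 65.1
tcp_pos: [0.5286, 0.0198, 0.3425]
eef_rot: [79.1, 85.7, -109.7]
contact_force: [1.2, 0.1, -0.2]
gripper_width: 0.0598
[0.5286 0.0198 0.3425] jaw 171.21 tilt [-0.0255 -0.0713] J [ 25.7   4.6  -6.5   3.1 -82.  -35. ] F [ 1.2  0.1 -0.2]
```

```bash
python3 -m handwheel '[[[0.3,0.8,0,0],[0.3,0.8,0,0],[0.3,0.8,0,0],[0.3,0.8,0,0],[0.3,0.8,0,0],[0.3,0.8,0,0],[0.3,0.8,0,0],[0.1,0.2,0,0]]]';python3 -m handwheel '[[[0,0,-0.4,0],[0,0,-0.6,0],[0,0,-0.6,0],[0,0,-0.6,0],[0,0,-0.4,0],[0,0,-0.3,0],[0,0,0,0]]]'; python3 st.py;python3 - <<'E'
from h import *
s=vision.capture("scene");crop(s,260,100,420,230,"l1.png",5)
E
```

```text
time_s: 65.9
tcp_pos: [0.6173, 0.2614, 0.3357]
eef_rot: [74.3, 85.0, -113.8]
contact_force: [-0.3, 0.5, -0.0]
gripper_width: 0.0601
time_s: 66.6
tcp_pos: [0.6159, 0.2587, 0.2104]
eef_rot: [71.9, 84.5, -115.7]
contact_force: [0.3, -0.2, -1.0]
gripper_width: 0.0596
[0.6159 0.2587 0.2104] jaw 172.26 tilt [-0.0416 -0.0863] J [ 40.8  23.1   1.2   2.3 -73.2 -49.2] F [ 0.3 -0.2 -1. ]
l1.png scale 5
```

View pics/l1.png

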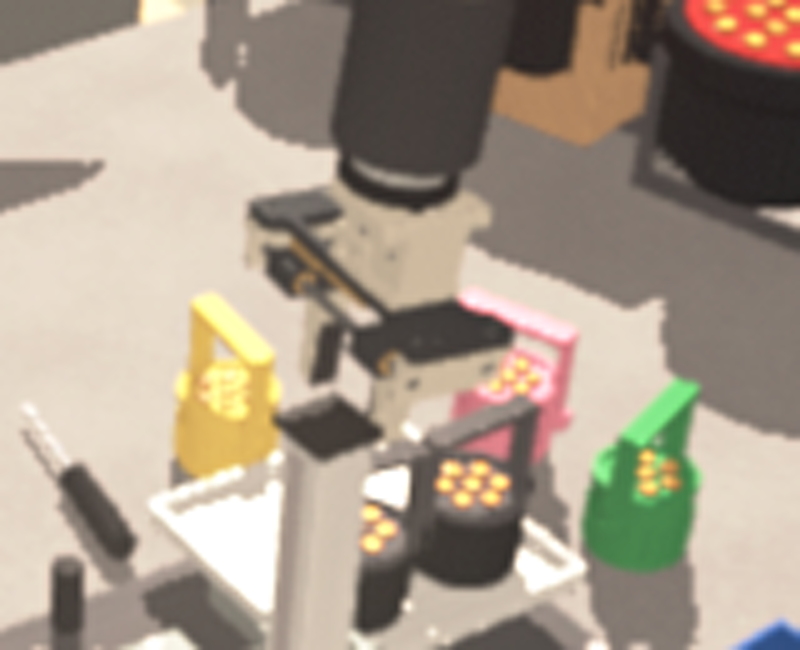

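```bash
python3 -m handwheel '[[[0.2,0.24,-0.2,0],[0,0,-0.4,0],[0,0,-0.4,0],[0,0,-0.4,0],[0,0,-0.2,0],[0,0,0,0]]]'; python3 st.py
```

```text
time_s: 67.25
tcp_pos: [0.6297, 0.2722, 0.1506]
eef_rot: [76.5, 85.0, -111.1]
contact_force: [0.2, -0.6, 1.3]
gripper_width: 0.0598
[0.6297 0.2722 0.1506] jaw 172.38 tilt [-0.0312 -0.0808] J [ 40.9  26.6  -1.3   2.5 -66.5 -49.6] F [ 0.2 -0.6  1.3]
```

```bash
python3 -m handwheel '[[[-0.12,-0.1,-0.1,0],[0,0,0,0]]]'; python3 -m handwheel '[[[0,0,0,0],[0,0,0,0],[0,0,0,0],[0,0,0,0],[0,0,0,0],[0,0,0,0]]]' 0 35; python3 st.py
```

```text
time_s: 67.45
tcp_pos: [0.6254, 0.2686, 0.1475]
eef_rot: [77.2, 85.1, -110.4]
contact_force: [0.8, -0.3, -0.9]
gripper_width: 0.0601
time_s: 68.05
tcp_pos: [0.6261, 0.2691, 0.1503]
eef_rot: [78.7, 85.3, -108.9]
contact_force: [-0.9, -1.3, -1.0]
gripper_width: 0.0193
[0.6261 0.2691 0.1503] jaw 172.42 tilt [-0.0266 -0.0779] J [ 41.   26.   -2.3   2.6 -65.8 -49.7] F [-0.9 -1.3 -1. ]
```

```bash
python3 -m handwheel '[[[0,0,0.3,0],[0,0,0.5,0],[0,0,0.7,0],[0,0,0.8,0],[0,0,0.8,0],[0,0,0.8,0],[0,0,0.8,0],[0,0,0.5,0]]]'; python3 st.py; python3 -m handwheel '[[[-0.5,0,0,0],[-0.5,0,0,0],[-0.5,0,0,0],[-0.5,-0.2,0,0],[-0.5,-0.4,0.05,0],[-0.3,-0.6,0.05,0],[-0.1,-0.8,0.05,0],[-0.1,-0.8,0.05,0]]]'; python3 st.py;python3 - <<'E'
from h import *
s=vision.capture("scene");cv2.imwrite("pics/l2.png",s)
E
```

```text
time_s: 68.85
tcp_pos: [0.6195, 0.2661, 0.3596]
eef_rot: [70.4, 84.5, -117.3]
contact_force: [0.9, -0.0, -4.7]
gripper_width: 0.0197
[0.6195 0.2661 0.3596] jaw 172.3 tilt [-0.044  -0.0855] J [ 41.   20.7  16.7   2.  -91.1 -48.6] F [ 0.9 -0.  -4.7]
time_s: 69.65
tcp_pos: [0.4931, 0.1539, 0.3702]
eef_rot: [67.9, 84.6, -119.5]
contact_force: [0.4, 0.9, -4.3]
gripper_width: 0.0196
[0.4931 0.1539 0.3702] jaw 172.51 tilt [-0.0465 -0.0824] J [ 40.6   4.5  -2.7   1.9 -87.9 -48.1] F [ 0.4  0.9 -4.3]
```

View pics/l2.png

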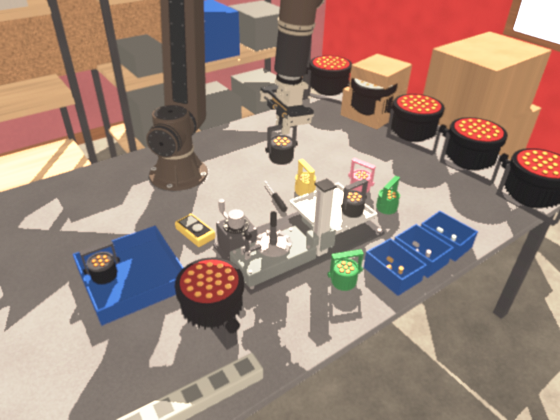

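```bash
python3 -m handwheel '[[[0,-0.8,0,0.1],[0,-0.8,0,0.1],[0,-0.8,0,0.1],[0,-0.8,0,0.1],[0,-0.8,0,0.1],[0,-0.8,0,0.1],[0,-0.8,0,0.1],[0,-0.8,0,0]]]';python3 -m handwheel '[[[0.1,-0.8,0,0],[0.1,-0.8,0,0],[0.1,-0.8,0,0],[0.1,-0.8,0,0],[0.1,-0.8,0,0],[0.1,-0.8,0,0],[0.1,-0.8,0,0],[0,-0.4,0,0]]]'; python3 st.py
```

```text
time_s: 70.5
tcp_pos: [0.4865, -0.114, 0.3738]
eef_rot: [65.9, 84.8, -117.8]
contact_force: [-0.3, -0.4, -4.2]
gripper_width: 0.0195
time_s: 71.3
tcp_pos: [0.5101, -0.3642, 0.3745]
eef_rot: [62.3, 84.9, -121.5]
contact_force: [-0.0, 1.5, -5.3]
gripper_width: 0.0197
[ 0.5101 -0.3642  0.3745] jaw 176.14 tilt [-0.0462 -0.0754] J [-14.7  12.8   6.5   4.9 -85.2  10.4] F [-0.   1.5 -5.3]
```

```bash
python3 -m handwheel '[[[0,-0.6,0,0],[0,-0.6,0,0],[0,-0.4,-0.3,0],[0,0,-0.6,0],[0,0,-0.8,0],[0,0,-0.8,0],[0,0,-0.8,0],[0,0,0,0]]]';python3 -m handwheel '[[[0,0,-0.7,0],[0,0,-0.6,0],[0,0,0,0]]]'; python3 st.py;python3 - <<'E'
from h import *
s=vision.capture("scene");crop(s,60,170,220,310,"l3.png",5)
E
```

```text
time_s: 72.1
tcp_pos: [0.5059, -0.43, 0.2326]
eef_rot: [56.8, 85.1, -127.3]
contact_force: [-0.8, 1.7, -5.1]
gripper_width: 0.0197
time_s: 72.4
tcp_pos: [0.5066, -0.43, 0.1824]
eef_rot: [58.1, 85.1, -125.9]
contact_force: [0.7, 1.2, -5.4]
gripper_width: 0.0195
[ 0.5066 -0.43    0.1824] jaw 175.91 tilt [-0.0503 -0.0695] J [-20.8  21.1  -6.8   5.3 -63.5  14.4] F [ 0.7  1.2 -5.4]
l3.png scale 5
```

View pics/l3.png

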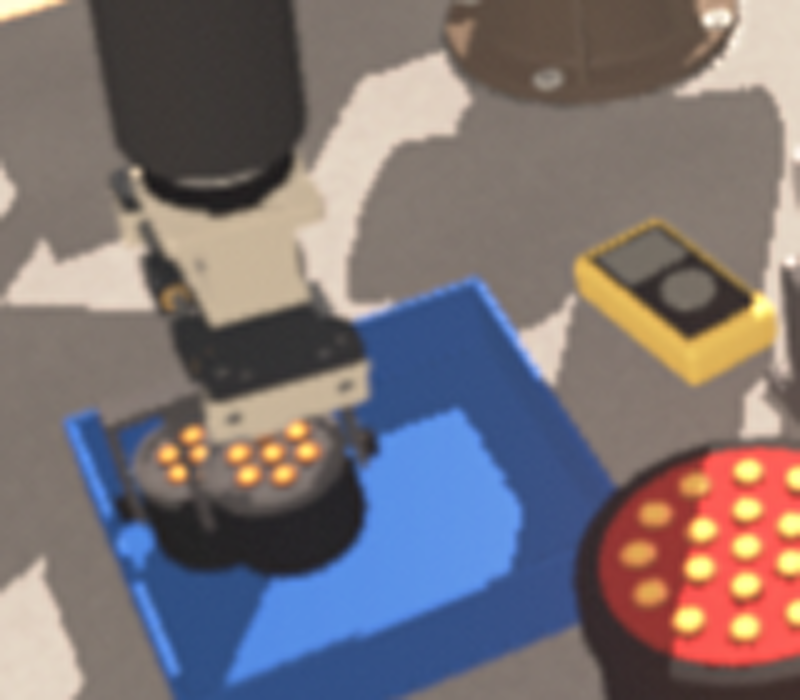

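```bash
python3 -m handwheel '[[[0.1,0,-0.5,0],[0,0,-0.5,0],[0,0,-0.4,0],[0,0,-0.15,0],[0,0,-0.1,0],[0,0,0,0]]]'; python3 st.py
```

```text
time_s: 73.05
tcp_pos: [0.5188, -0.4343, 0.1322]
eef_rot: [72.1, 85.0, -111.8]
contact_force: [-0.8, 0.3, -4.1]
gripper_width: 0.0199
[ 0.5188 -0.4343  0.1322] jaw 176.09 tilt [-0.0326 -0.0816] J [-20.6  23.8 -10.    6.  -56.5  13.4] F [-0.8  0.3 -4.1]
```

Run:
```python
from h import *
s=vision.capture("scene");crop(s,70,200,200,310,"l4.png",6)
```

```text
l4.png scale 6
```

View pics/l4.png

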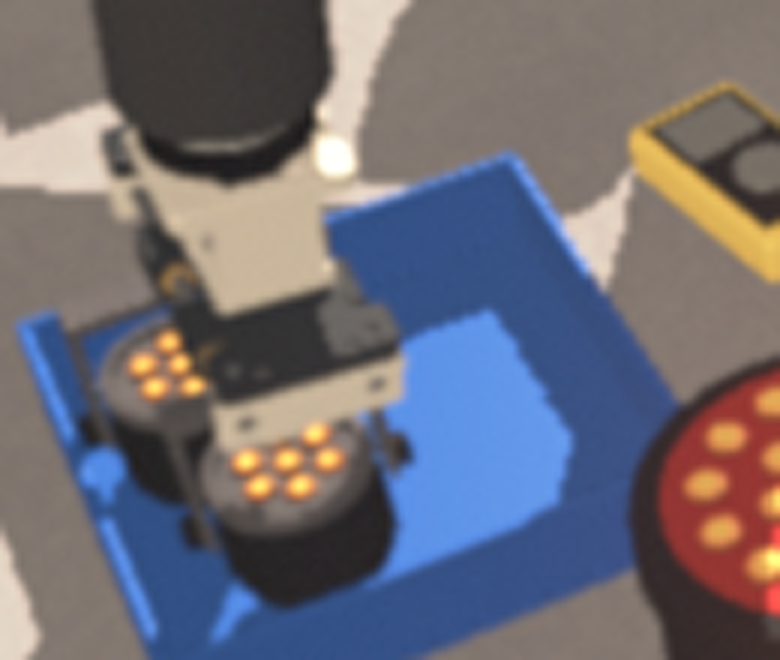

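```bash
python3 -m handwheel '[[[-0.2,0.05,-0.15,0],[0,0,-0.2,0],[0,0,0,0]]]'; python3 st.py; python3 -m handwheel '[[[-0.05,0,-0.12,0],[0,0,-0.1,0],[0,0,0,0]]]'; python3 st.py
```

```text
time_s: 73.4
tcp_pos: [0.5113, -0.4328, 0.1201]
eef_rot: [74.9, 84.9, -109.0]
contact_force: [0.4, 0.8, -4.5]
gripper_width: 0.0192
[ 0.5113 -0.4328  0.1201] jaw 176.1 tilt [-0.0288 -0.0837] J [-20.7  23.6 -12.    6.2 -54.4  13.2] F [ 0.4  0.8 -4.5]
time_s: 73.7
tcp_pos: [0.5089, -0.4329, 0.1106]
eef_rot: [74.8, 84.9, -109.1]
contact_force: [0.5, 0.3, -5.5]
gripper_width: 0.0191
[ 0.5089 -0.4329  0.1106] jaw 176.1 tilt [-0.029  -0.0838] J [-20.8  24.  -12.9   6.4 -53.1  13.1] F [ 0.5  0.3 -5.5]
```

```bash
python3 -m handwheel '[[[0,0,-0.1,0],[0,0,-0.06,0],[0,0,0,0]]]'; python3 st.py; python3 -m handwheel '[[[0,0,0,0],[0,0,0,0],[0,0,0,0],[0,0,0,0]]]' 45; python3 -m handwheel '[[[0,0,0.3,0],[0,0,0.5,0],[0,0,0.6,0],[0,0,0.7,0],[0,0,0.7,0],[0,0,0.7,0],[0,0,0.7,0],[0,0,0,0]]]'; python3 st.py;python3 - <<'E'
from h import *
s=vision.capture("scene");crop(s,60,170,220,310,"l5.png",5)
E
```

```text
time_s: 74.0
tcp_pos: [0.5107, -0.4342, 0.1083]
eef_rot: [77.5, 84.7, -106.3]
contact_force: [-1.0, -0.0, -5.0]
gripper_width: 0.0195
[ 0.5107 -0.4342  0.1083] jaw 176.21 tilt [-0.0256 -0.0879] J [-20.8  24.2 -13.1   6.6 -52.5  13. ] F [-1. -0. -5.]
time_s: 74.4
tcp_pos: [0.5126, -0.4353, 0.11]
eef_rot: [80.1, 84.7, -103.6]
contact_force: [0.1, -0.1, 0.1]
gripper_width: 0.0434
time_s: 75.2
tcp_pos: [0.5112, -0.4356, 0.2907]
eef_rot: [80.8, 84.6, -102.8]
contact_force: [0.4, 0.3, 0.4]
gripper_width: 0.045
[ 0.5112 -0.4356  0.2907] jaw 176.29 tilt [-0.0211 -0.0926] J [-20.7  17.    1.3   5.6 -73.7  15.5] F [0.4 0.3 0.4]
l5.png scale 5
```

View pics/l5.png

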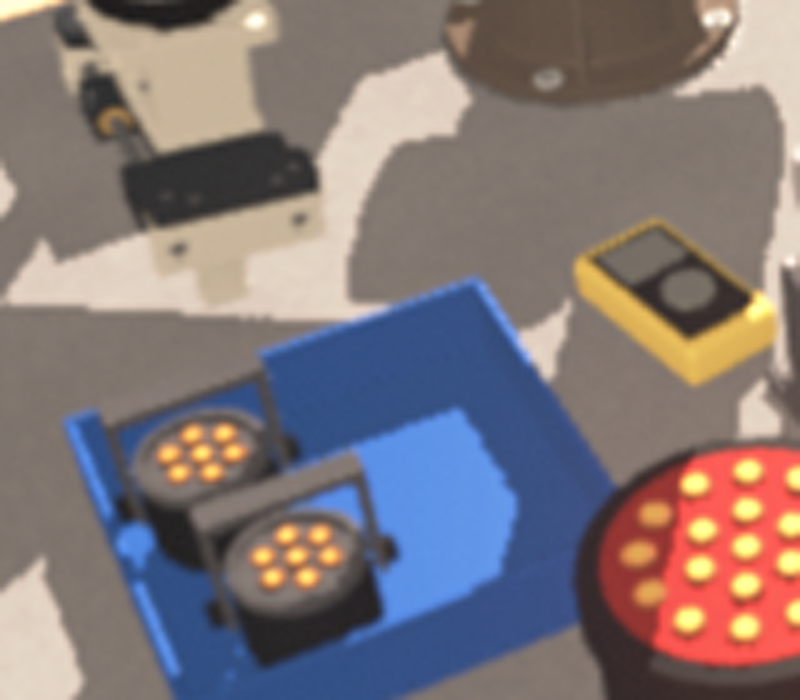

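Run:
```python
from tf import *
for n,l,b in(("C",(203,453),(185,398)),("B",(297,555),(275,490))):
  p=onz("scene",(60+l[0]/5,170+l[1]/5),.072);q=onz("scene",(60+b[0]/5,170+b[1]/5),.124);print(n,p,q,tote(p),tote(q))
```

```text
C [ 0.40247851 -0.44776589  0.072     ] [ 0.41056189 -0.44981262  0.124     ] [-0.0438051  -0.07215737] [-0.03562568 -0.07377824]
B [ 0.51507058 -0.43227874  0.072     ] [ 0.51352518 -0.43406545  0.124     ] [ 0.06782213 -0.05079882] [ 0.06637236 -0.05266397]
```

```bash
python3 -m handwheel '[[[0,0.7,0.4,0],[0,0.8,0.4,0],[0,0.8,0.3,0],[0,0.8,0.2,0],[0,0.8,0.1,0],[0,0.8,0,0],[0,0.8,0,0],[0,0.8,0,0]]]' 60;python3 -m handwheel '[[[0,0.8,0,0],[0,0.8,0,0],[0,0.8,0,0],[0,0.8,0,0],[0,0.8,0,0],[0,0.8,0,0],[0,0.8,0,0],[0,0.8,0,0]]]';python3 -m handwheel '[[[0.2,0.8,0,0],[0.3,0.8,0,0],[0.3,0.8,0,0],[0.3,0.8,0,0],[0.4,0.8,0,0],[0.4,0.8,0,0],[0.4,0.6,0,0],[0.3,0.3,0,0]]]'; python3 st.py
```

```text
time_s: 76.05
tcp_pos: [0.5059, -0.1766, 0.3421]
eef_rot: [74.4, 84.7, -109.6]
contact_force: [0.6, 0.6, 0.1]
gripper_width: 0.0599
time_s: 76.85
tcp_pos: [0.5006, 0.0895, 0.3396]
eef_rot: [71.1, 84.6, -112.9]
contact_force: [0.4, 0.4, -0.4]
gripper_width: 0.0599
time_s: 77.65
tcp_pos: [0.6028, 0.3287, 0.336]
eef_rot: [68.5, 84.3, -115.3]
contact_force: [0.3, -0.3, 0.4]
gripper_width: 0.0603
[0.6028 0.3287 0.336 ] jaw 176.16 tilt [-0.0425 -0.0899] J [ 45.9  22.4  16.4   1.8 -89.4 -49.7] F [ 0.3 -0.3  0.4]
```

```bash
python3 -m handwheel '[[[0.3,0.5,0,0.2],[0.3,0.4,-0.2,0.2],[0,0,-0.5,0],[0,0,-0.6,0],[0,0,-0.6,0],[0,0,-0.5,0],[0,0,-0.4,0],[0,0,0,0]]]';  python3 st.py;python3 - <<'E'
from h import *
s=vision.capture("scene");crop(s,280,100,420,230,"m1.png",5)
E
```

```text
time_s: 78.45
tcp_pos: [0.6259, 0.367, 0.2109]
eef_rot: [65.1, 83.6, -116.5]
contact_force: [-0.1, 0.6, 0.1]
gripper_width: 0.06
[0.6259 0.367  0.2109] jaw 178.3 tilt [-0.0498 -0.0998] J [ 46.7  29.2  11.2   1.9 -78.1 -48.8] F [-0.1  0.6  0.1]
m1.png scale 5
```

View pics/m1.png

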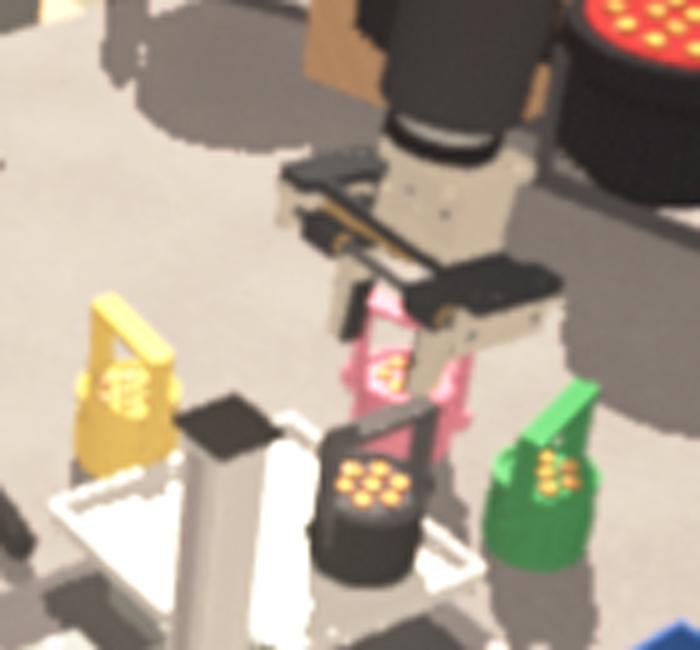

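```bash
python3 - <<'E'
from h import *
print(onz("scene",(280+374/5,100+482/5),.116), onz("scene",(280+384/5,100+425/5),.17))
E
python3 -m handwheel '[[[0.05,-0.05,-0.2,0],[0,0,-0.4,0],[0,0,-0.4,0],[0,0,-0.35,0],[0,0,0,0]]]'; python3 st.py
```

```text
[0.63643995 0.36543257 0.116     ] [0.64333273 0.35952862 0.17      ]
time_s: 79.0
tcp_pos: [0.6307, 0.3659, 0.1606]
eef_rot: [67.3, 84.0, -114.3]
contact_force: [0.3, -0.2, -0.1]
gripper_width: 0.0599
[0.6307 0.3659 0.1606] jaw 178.34 tilt [-0.0427 -0.0948] J [ 46.4  30.9   7.4   2.1 -72.2 -48.7] F [ 0.3 -0.2 -0.1]
```

```bash
python3 -m handwheel '[[[0.02,0,-0.2,0],[0,0,-0.13,0],[0,0,0,0]]]'; python3 st.py; python3 -m handwheel '[[[0,0,0,0],[0,0,0,0],[0,0,0,0],[0,0,0,0],[0,0,0,0],[0,0,0,0]]]' 0 35; python3 st.py
```

```text
time_s: 79.3
tcp_pos: [0.6325, 0.3662, 0.1482]
eef_rot: [68.1, 84.1, -113.5]
contact_force: [-0.3, 0.2, 0.6]
gripper_width: 0.06
[0.6325 0.3662 0.1482] jaw 178.35 tilt [-0.0406 -0.0935] J [ 46.4  31.4   6.7   2.1 -70.7 -48.7] F [-0.3  0.2  0.6]
time_s: 79.9
tcp_pos: [0.633, 0.3668, 0.15]
eef_rot: [68.7, 84.3, -112.9]
contact_force: [-1.1, 0.3, -0.5]
gripper_width: 0.0197
[0.633  0.3668 0.15  ] jaw 178.37 tilt [-0.0388 -0.0921] J [ 46.4  31.4   6.8   2.1 -70.8 -48.7] F [-1.1  0.3 -0.5]
```

```bash
python3 -m handwheel '[[[0,0,0.3,0],[0,0,0.5,0],[0,0,0.7,0],[0,0,0.8,0],[0,0,0.8,0],[0,0,0.8,0],[0,0,0.8,0],[0,0,0.5,0]]]'; python3 -m handwheel '[[[-0.5,-0.2,0,0],[-0.6,-0.3,0,0],[-0.6,-0.4,0,0],[-0.6,-0.4,0,0],[-0.6,-0.5,0,0],[-0.4,-0.7,0,0],[-0.1,-0.8,0,0],[0,-0.8,0,0]]]'; python3 st.py;python3 -m handwheel '[[[0,-0.8,0,0],[0,-0.8,0,0],[0,-0.8,0,0],[0,-0.8,0,0],[0,-0.8,0,0],[0,-0.8,0,0],[0,-0.8,0,0],[0,-0.8,0,0]]]';  python3 st.py
```

```text
time_s: 80.7
tcp_pos: [0.6275, 0.3635, 0.3603]
eef_rot: [63.6, 83.5, -117.9]
contact_force: [-0.2, -0.4, -3.3]
gripper_width: 0.0196
time_s: 81.5
tcp_pos: [0.4847, 0.1968, 0.3638]
eef_rot: [62.6, 83.7, -118.8]
contact_force: [1.2, 0.4, -3.2]
gripper_width: 0.0193
[0.4847 0.1968 0.3638] jaw 178.48 tilt [-0.0529 -0.0962] J [ 45.    5.9  -2.    1.8 -88.2 -46.5] F [ 1.2  0.4 -3.2]
time_s: 82.3
tcp_pos: [0.4787, -0.0699, 0.3683]
eef_rot: [62.1, 84.0, -119.2]
contact_force: [1.1, -0.4, -3.7]
gripper_width: 0.0199
[ 0.4787 -0.0699  0.3683] jaw 178.62 tilt [-0.0511 -0.0914] J [ 18.5   0.1  -8.6   4.1 -85.8 -20.2] F [ 1.1 -0.4 -3.7]
```

```bash
python3 -m handwheel '[[[-0.1,-0.8,0,0],[-0.1,-0.8,0,0],[-0.1,-0.8,0,0],[-0.1,-0.8,0,0],[-0.1,-0.8,0,0],[0,-0.8,0,0],[0,-0.8,0,0],[0,-0.3,0,0]]]';python3 -m handwheel '[[[0,0,-0.5,0],[0,0,-0.8,0],[0,0,-0.8,0],[0,0,-0.8,0],[0,0,-0.8,0],[0,0,-0.6,0],[0,0,0,0]]]';  python3 st.py;python3 - <<'E'
from h import *
s=vision.capture("scene");crop(s,60,170,220,310,"m2.png",5)
E
```

```text
time_s: 83.1
tcp_pos: [0.452, -0.3164, 0.3718]
eef_rot: [61.6, 84.2, -119.8]
contact_force: [1.4, 1.1, -3.9]
gripper_width: 0.0192
time_s: 83.8
tcp_pos: [0.4487, -0.3168, 0.1968]
eef_rot: [62.2, 84.3, -119.6]
contact_force: [-0.4, 0.2, -3.8]
gripper_width: 0.0192
[ 0.4487 -0.3168  0.1968] jaw 178.15 tilt [-0.0488 -0.0859] J [-10.9   9.9 -20.7   6.1 -61.3   6.1] F [-0.4  0.2 -3.8]
m2.png scale 5
```

View pics/m2.png

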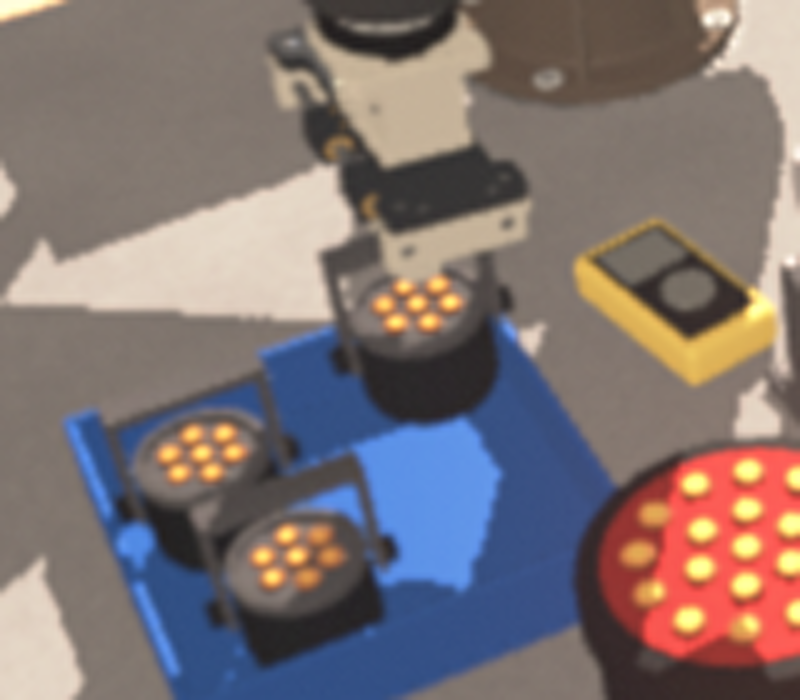

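```bash
python3 -m handwheel '[[[0,-0.05,-0.4,0],[0,0,-0.5,0],[0,0,-0.5,0],[0,0,-0.3,0],[0,0,0,0]]]'; python3 st.py;python3 -m handwheel '[[[0,0,-0.2,0],[0,0,-0.2,0],[0,0,0,0]]]'; python3 st.py
```

```text
time_s: 84.35
tcp_pos: [0.456, -0.321, 0.1394]
eef_rot: [71.9, 84.3, -109.7]
contact_force: [-0.5, 0.0, -4.3]
gripper_width: 0.0194
[ 0.456  -0.321   0.1394] jaw 178.3 tilt [-0.0333 -0.093 ] J [-11.1  13.1 -25.2   7.1 -52.7   5.2] F [-0.5  0.  -4.3]
time_s: 84.65
tcp_pos: [0.4582, -0.3217, 0.1257]
eef_rot: [74.8, 84.3, -106.8]
contact_force: [-0.4, 0.4, -4.3]
gripper_width: 0.0194
[ 0.4582 -0.3217  0.1257] jaw 178.34 tilt [-0.0286 -0.0949] J [-11.1  14.  -26.2   7.3 -50.6   4.8] F [-0.4  0.4 -4.3]
```

```bash
python3 -m handwheel '[[[-0.05,0,-0.15,0],[0,0,-0.15,0],[0,0,0,0]]]'; python3 st.py;python3 -m handwheel '[[[0,0,-0.12,0],[0,0,-0.06,0],[0,0,0,0]]]'; python3 st.py
```

```text
time_s: 84.95
tcp_pos: [0.4564, -0.3219, 0.1135]
eef_rot: [75.4, 84.3, -106.1]
contact_force: [0.5, 1.1, -4.2]
gripper_width: 0.0199
[ 0.4564 -0.3219  0.1135] jaw 178.35 tilt [-0.0276 -0.0953] J [-11.2  14.6 -27.4   7.6 -48.8   4.5] F [ 0.5  1.1 -4.2]
time_s: 85.25
tcp_pos: [0.4568, -0.3221, 0.106]
eef_rot: [75.8, 84.3, -105.8]
contact_force: [-0.8, -0.1, -2.0]
gripper_width: 0.0197
[ 0.4568 -0.3221  0.106 ] jaw 178.36 tilt [-0.0271 -0.0958] J [-11.2  15.1 -27.9   7.7 -47.7   4.4] F [-0.8 -0.1 -2. ]
```

Touching down (the load is easing off). I'll release, rise and back away for a clear view.

```bash
python3 -m handwheel '[[[0,0,0,0],[0,0,0,0],[0,0,0,0],[0,0,0,0]]]' 45; python3 -m handwheel '[[[0,0,0.3,0],[0,0,0.5,0],[0,0,0.6,0],[0,0,0.7,0],[0,0,0.7,0],[0,0,0.7,0],[0,0,0.7,0],[0,0.3,0.3,0]]]';python3 -m handwheel '[[[0,0.8,0.1,0],[0,0.8,0,0],[0,0.8,0,0],[0,0.8,0,0],[0,0.8,0,0],[0,0.8,0,0],[0,0.8,0,0],[0,0.8,0,0]]]';python3 -m handwheel '[[[0,0.8,0,0],[0,0.8,0,0],[0,0.8,0,0],[0,0.8,0,0],[0,0.8,0,0],[0,0.8,0,0],[0,0.8,0,0],[0,0,0,0]]]'; python3 st.py;python3 - <<'E'
from h import *
s=vision.capture("scene");crop(s,60,170,220,310,"n1.png",5);cv2.imwrite("pics/n0.png",s)
s=vision.capture("top");cv2.imwrite("pics/n2.png",s);crop(s,260,150,480,300,"n3.png",3.6)
E
```

```text
time_s: 85.65
tcp_pos: [0.4586, -0.3228, 0.1079]
eef_rot: [78.0, 84.2, -103.6]
contact_force: [-0.1, -0.2, 0.2]
gripper_width: 0.0429
time_s: 86.45
tcp_pos: [0.4564, -0.311, 0.3007]
eef_rot: [78.2, 84.2, -103.3]
contact_force: [-0.3, -0.0, 0.0]
gripper_width: 0.045
time_s: 87.25
tcp_pos: [0.4548, -0.049, 0.3178]
eef_rot: [87.0, 84.3, -94.8]
contact_force: [0.6, -0.3, -0.2]
gripper_width: 0.0453
time_s: 88.05
tcp_pos: [0.4521, 0.1867, 0.3278]
eef_rot: [92.7, 84.8, -88.8]
contact_force: [0.5, -0.3, -0.4]
gripper_width: 0.0454
[0.4521 0.1867 0.3278] jaw 178.46 tilt [ 0.0019 -0.0911] J [ 48.5   1.  -12.4   3.6 -80.4 -50.8] F [ 0.5 -0.3 -0.4]
n1.png scale 5
n3.png scale 3.6
```

View pics/n1.png

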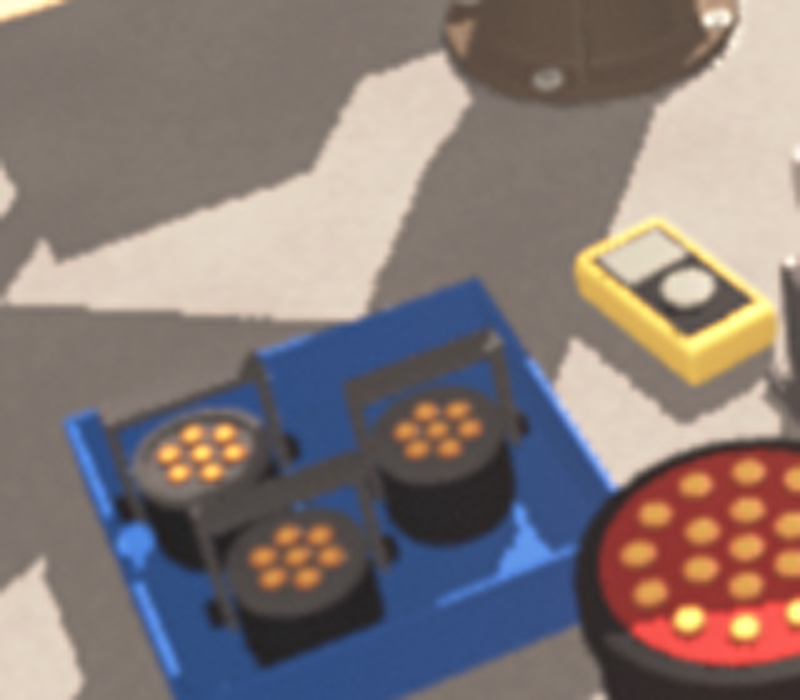

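View pics/n3.png

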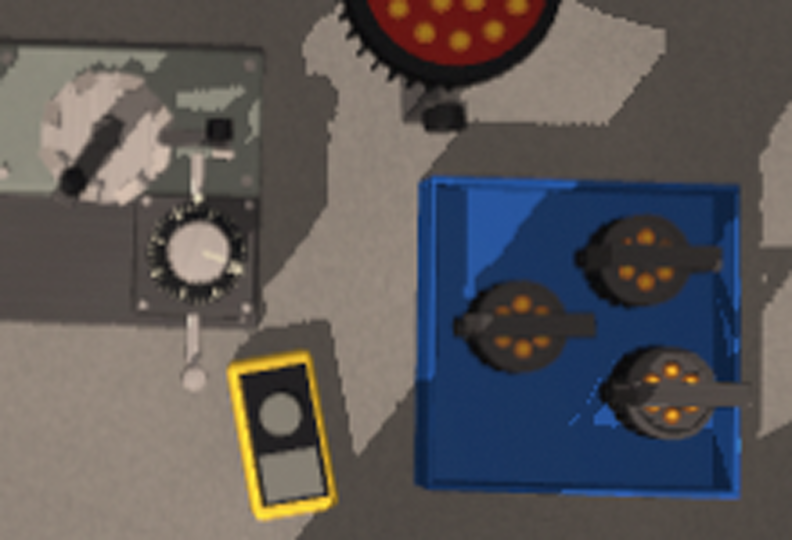

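View pics/n0.png

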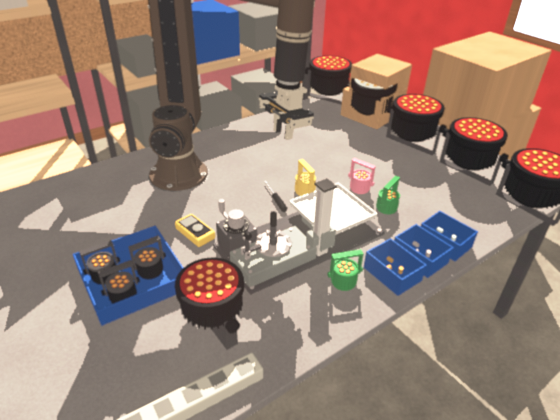

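Run:
```python
from tf import *
g=lambda u,v:(260+u/3.6,150+v/3.6)
for n,l,b in(("C",(671,393),((603,391),(751,395))),("B",(641,260),((580,258),(720,259))),("A",(522,326),((455,325),(596,325)))):
  p=onz("top",g(*l),.072);q=sum(onz("top",g(*e),.126) for e in b)/2
  w=onz("top",g(*b[0]),.126)-onz("top",g(*b[1]),.126)
  d=(q-p)[:2];print(n,tote(p).round(3),tote(q).round(3),"lean deg",(np.degrees(np.arctan2(np.linalg.norm(d),.054))).round(1),np.linalg.norm(w).round(3))
q=[onz("top",g(*p),.06) for p in((740,186),(740,497))];print(q)
# bystanders
a=cv2.imread("pics/top0.png");b=cv2.imread("pics/n2.png")
def mask(i,lo,hi,box):
  h=cv2.cvtColor(i,cv2.COLOR_BGR2HSV);m=cv2.inRange(h,lo,hi);x0,y0,x1,y1=box;z=np.zeros_like(m);z[y0:y1,x0:x1]=m[y0:y1,x0:x1];M=cv2.moments(z,True);return M["m10"]/M["m00"],M["m01"]/M["m00"],M["m00"]
for i in(a,b):print(mask(i,(20,120,80),(35,255,255),(310,235,365,305)),mask(i,(0,120,60),(8,255,255),(345,105,425,185)))
```

```text
C [-0.05 -0.07] [-0.049 -0.058] lean deg 13.3 0.123
B [ 0.063 -0.045] [ 0.061 -0.036] lean deg 10.0 0.117
A [0.004 0.057] [0.004 0.068] lean deg 10.8 0.116
[array([ 0.57201913, -0.52074387,  0.06      ]), array([ 0.30551594, -0.50462249,  0.06      ])]
(336.6307339449541, 270.39908256880733, 436.0) (386.1507507507508, 142.23963963963965, 1665.0)
(336.66435185185185, 270.0300925925926, 432.0) (386.01640378548893, 141.88958990536278, 1585.0)
```

Run:
```python
from plant import close_job
print(close_job())
```

```text
the job is handed in; nothing more can be done
None
```

I ran the whole sequence in the order you gave and handed the job in at about 88 s of the 210 s; no verdict is reported.

- **Lock and pawl:** I dialled 21, 3 and 12, drew the bolt about 25 mm, and threw the pawl back. After the lift was down I dropped the pawl into the ratchet again.
- **Lift:** I cranked it two full turns counter-clockwise to its stop, with all three uplighters still on the shelf.
- **Uplighters:** only three were present. I carried each one to the blue tote by its bar.

**Last checks:**
- All three uplighters stand in the tote, at about (-0.05, -0.07), (0.06, -0.045) and (0.00, 0.057) m in the tote's frame, inside the ±0.1 m limit.
- The lift is down and the pawl is in the ratchet.
- The multimeter and par can moved by less than half a pixel; the screwdriver looks unmoved, but I only judged it by eye.
- The arm is clear of everything.

**Failed or disagreeing checks:**
- **Uprightness:** the rough top-view lean estimate read 10–13° for all three uplighters, over the 0.12 rad (about 7°) limit. I put this down to a handle upright being counted as part of the bar: the bar measured 0.12 m instead of 0.094 m. Allowing for that on the one nearest the wall, bar and drum agree to a few millimetres. The scene view shows all three standing flat.
- **Tool tilt:** the tool drifted up to about 8° off vertical during the run. I partly corrected it by pressing the fingertips on bare bench.

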